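# Load the empty spool on the bench winder

### The arm

A 7-joint arm with a two-finger parallel gripper is mounted at the origin on the work surface. World frame = base frame: x ahead of the robot, y to its left, z up, the work surface at z = 0. Lengths are in m, angles in rad, forces in N, time in s.
With the tool pointing down it reaches from about 0.425 to 0.95 m from the base axis. Payload 16.7 kg.
Tool frame: the origin (TCP) lies at the very end of the fingers, on their centre line; the grasp point (between the pads) lies 19 mm behind it; x points along the fingers, y is the direction in which the jaws open and shut, and the axes are right-handed (so a half turn about x gives the same grasp; the last joint's range is limited). The gripper opens to 94 mm and grips with 3 to 60 N. Pads are 16 mm wide; open, the fingers measure 119 mm over their backs; the gripper's body (75 mm by 177 mm) begins 78 mm behind the grasp point.
Start: joints at [-1.454, 0.426, 0.074, 1.606, -0.034, 1.111, -0.067], TCP at [0.177, 0.651, 0.205] pointing down, gripper open.
Joint ranges: [-2.85, 2.85], [-0.5, 2.14], [-1.23, 1.37], [0.21, 2.46], [-1.02, 4.16], [0.16, 2.05], [-2.73, 2.73]. Speed limits (rad/s): [1.89, 1.89, 2.39, 2.39, 3.01, 3.01, 3.01].

### API

Orientations are given as a 3x3 rotation matrix whose columns are the frame's x, y, z axes.
In Python, from station import manip gives the robot as it stands.
- The arm moves only by the tool arm_command, never from a script. Its argument "rows" is one flat list of numbers, 4 for each row, row after row: the shift along the tool's x, y, z in mm, then the turn about the tool's x in degrees. In form: [tx, ty, tz, twist, tx, ty, tz, twist, ...]. A call has exactly 8 rows; each row is the pose to reach, as a shift and turn from the pose measured when the call began, along the tool's axes at that moment; what a row does not reach only later rows make up. A row lasts 1/10 s, in which the tool goes at most 50 mm and 8.59 degrees, less where a joint would pass 70% of its speed; a pose out of reach is approached as far as the arm can. A call with a gripper value outside its range is refused whole. "gripper" is the opening, from 0 (shut) to 1 (fully open), set as the call begins (left out, the last holds). The fingers move at their own pace and stop on an object; "force" is the grip in N (left out, the last holds). Time passes only in rows, so rows that repeat a pose let the fingers close, or fill a call up. It gives the time, the measured TCP pose, the force and the opening at its end, in the units of the state.
- manip.get_obs(): the state, without advancing time (a new reading comes with each control period).
- manip.get_image(name): name is "side" or "top" or "wrist"; returns a dict with "color" (420x560x3 uint8, red, green, blue), "camera_matrix" (3x3 intrinsics, pixels), "dist_coeffs" ([k1, k2, p1, p2, k3] as OpenCV has them; the pictures are not rectified), "extrinsics" (4x4, takes a point from camera to world coordinates); the wrist camera has in their place "hand_eye" (4x4, takes a point from camera to tool coordinates, whose origin is the TCP and whose axes are the tool frame's). Camera axes: x right, y down, z forward; pixel columns grow to the right and rows downward; lengths in m; the calibration is good to about 2 mm. A picture is of the moment at which its call begins: read the wrist's pose just before it. There is no depth.
- manip.close_job(): hands the job in, once; it reports no verdict.
The state is a dict: "clock": time; "joint_pos": joint angles; "dq": joint speeds; "tau": joint torques, N m; "tcp_pos": TCP position; "orientation": TCP orientation; "force": force on the tool from outside, world axes, zero at the start; "torque": the same for the moment, N m; "finger_gap": finger opening in m.
Only numpy, scipy, OpenCV 4.12 (cv2) and the standard library are available. Lean on these libraries where they do the work, as an engineer would, in place of code of your own. Each camera call takes 0.05 s, during which the arm holds its last target.

### The job

Load the winder: take the empty orange spool out of its cradle, line its bore up with the slanted spindle and slide it on along the spindle, past the sprung catch, then push it gently but fully home until the sprung drive disc gives about 2 mm, and let go. Leave it resting against the disc with the catch up in front of it; never force it, and do not disturb the other things on the bench.

Things in the scene. Friction and masses are not known exactly. Their poses are not given: they have to be found in the camera images.
- spool_center (a point): Empty orange spool, 110 to 200 g: two round flat flanges, 129 mm diameter, 4 mm thick, joined by a 60 mm drum; 46 mm wide over the flanges, both ends alike. A 33 mm bore runs through it. Point: its centre; its x axis is the spool's axis. It starts upright on its rims (axis level, top 64 mm above the centre); grip it from above across the outsides of both flanges.
- cradle: Low fixed grey cradle, 78 x 110 mm and 32 mm high, in which the spool stands; origin at the centre of its underside, x along the spool's axis.
- winder: Fixed bench winder: base plate 200 x 150 mm and a grey gearbox head 105 mm wide, top under 0.19 m above the bench; the spindle sticks out of its slanted front face. Origin on the bench, below the spindle's root. The spool is home when it has pushed the disc in about 2 mm (4 to 7 N). More than 12 N in all between spool and winder would harm the spindle.
- spindle: Fixed smooth bar, does not turn: 28 mm diameter, 156 mm long, rising 20 degrees above level out of the machine; 2.5 mm clearance in the bore. Origin on its axis at the gearbox face, x along it outward and upward, z square to it, upward. A stop collar on it carries a 56 mm rubber-faced drive disc, sprung along the spindle: 2.5 N per mm, 3 mm of travel, then solid.
- spindle_tip (a point): Centre of the end of the spindle's nose (the last 10 mm taper to 18 mm diameter), at x = 156 mm in the spindle's frame, same axes. The collar stays clamped where the last spool needed it, so the disc's face lies anywhere from 50 to 78 mm from the spindle's origin: it is not measured and has to be felt. Friction keeps a released spool from sliding down by itself.
- catch (a joint): Sprung brass wedge on top of the spindle; reads how deep it is pressed (m): 0 = up, 6.5 mm proud of the bar; 0.008 at most. Its upright inner face is 128 mm from the spindle's origin; its ramp (33 degrees) meets the bar at 140 mm. A spool pushed along the spindle presses it down about 4 mm, with 3 to 7 N; it springs up behind the spool's outer flange.
- tablet: Loose black tablet, 170 x 245 x 9 mm, lying flat; origin at the centre of its underside. Bystander.
- dock: Loose white charging dock, 90 x 65 mm, 65 mm high; origin at the centre of its underside. Bystander.
- screwdriver: Loose blue-handled screwdriver lying on the bench, about 200 mm long, along its x axis. Bystander.
There are look-alikes about, which are no part of the job. There is more than one size of the part that bears spool_center; the job needs the largest.

How it is judged:
By the outcome, as a careful person would: the job done as asked, in the order asked, and still so for the second after the job is handed in, with the robot touching nothing.
It also fails if it takes over 61 s, if anything falls off the work surface, if the arm or the gripper's body presses on something with over 40 N, if the wrist force passes 120 N, or if a joint passes its speed limit or range.

## Working session

There is one attempt and no reset: what is moved stays moved. The work goes in short steps, Python scripts to look and compute and a tool call to move; the robot and the scene stay as the last step left them, time stands still between calls to the robot, and variables do not carry over. Pictures are saved under pics/ and viewed, and the job is handed in when it is done.

Besides the shell and the picture viewer there is one more tool, called after ">>>" as name(argument=value, ...) on one line, values as JSON. arm_command: Moves the arm, as the interface text tells. Its arguments: {"type":"object","properties":{"rows":{"type":"array"},"gripper":{"type":"number"},"force":{"type":"number"}},"required":["rows"]}

```bash
ls; mkdir -p pics
python3 - <<'E'
from station import manip
import cv2
o=manip.get_obs()
for k,v in o.items(): print(k,v)
for n in ["side","top","wrist"]:
    im=manip.get_image(n); cv2.imwrite(f"pics/{n}0.png",im["color"][:,:,::-1])
    for k in im:
        if k!="color": print(n,k,im[k])
E
```

```text
pics
clock 0.0
joint_pos [-1.4545363   0.42670359  0.07382396  1.60660686 -0.03410154  1.11076812
 -0.06710529]
dq [-9.61835115e-04  2.39997045e-04 -3.36770973e-04 -1.27310625e-03
  4.85199822e-05 -1.62729604e-04  2.67094149e-04]
tau [ 4.34557287e-04 -9.35803771e+01  3.66709672e+00 -4.54202020e+01
 -4.88924095e-02  1.95842155e-02  1.24426488e-04]
tcp_pos [0.17718358 0.65088662 0.20479382]
orientation [[-2.48021217e-04  2.62655188e-01  9.64889730e-01]
 [-1.20217911e-03  9.64888984e-01 -2.62655294e-01]
 [-9.99999247e-01 -1.22511436e-03  7.64456393e-05]]
force [-0.12595405 -0.01898973 -0.87996755]
torque [ 0.00681056 -0.04799345 -0.01442193]
finger_gap 0.09439875308990386
side camera_matrix [[391.06805056   0.         286.48515466]
 [  0.         391.06805056 209.49596268]
 [  0.           0.           1.        ]]
side dist_coeffs [-0.07227371  0.          0.          0.          0.        ]
side extrinsics [[-0.74707377 -0.40022035  0.53075838  0.1452635 ]
 [-0.66440128  0.42403162 -0.61544141  0.37762843]
 [ 0.02125384 -0.81241668 -0.58268981  0.5788244 ]
 [ 0.          0.          0
[... 277 characters left out ...]
0.98432581  0.17620354  0.3232321 ]
 [-0.9998573  -0.00462506  0.01624782 -0.08298497]
 [-0.0151782  -0.1762989  -0.98421965  1.22924427]
 [ 0.          0.          0.          1.        ]]
wrist camera_matrix [[295.89471554   0.         279.6301494 ]
 [  0.         295.89471554 206.92900873]
 [  0.           0.           1.        ]]
wrist dist_coeffs [-0.02643945  0.          0.          0.          0.        ]
wrist hand_eye [[-2.95206943e-04 -2.79569180e-01  9.60125506e-01 -1.79486759e-01]
 [ 9.99999946e-01 -2.22855007e-04  2.42576136e-04 -9.76028426e-04]
 [ 1.46151965e-04  9.60125525e-01  2.79569231e-01 -8.20149927e-02]
 [ 0.00000000e+00  0.00000000e+00  0.00000000e+00  1.00000000e+00]]
```

View pics/side0.png

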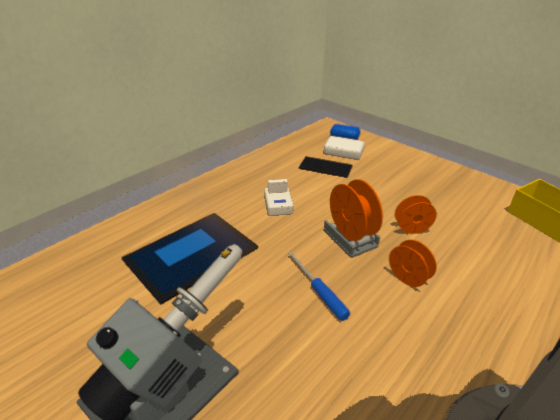

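View pics/top0.png

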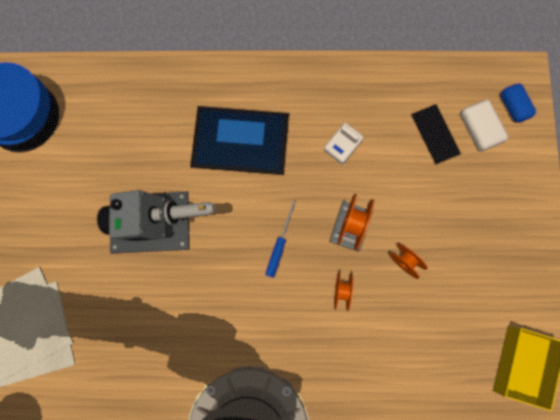

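View pics/wrist0.png

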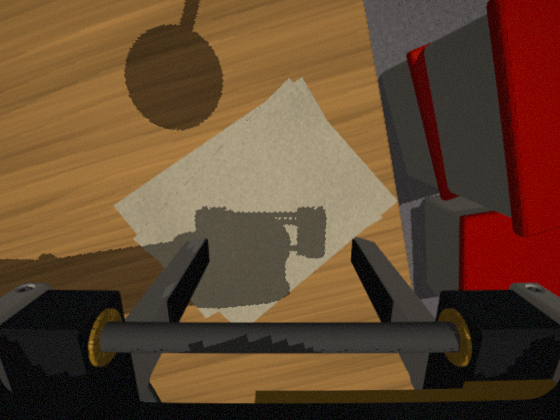

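The candidates for the spool are three orange spools in the top view: (355,222) in the grey cradle, (408,260) and (344,290) on the bare bench. The one in the cradle is the biggest. I'll check it close up.

```bash
cat > h.py <<'E'
import numpy as np, cv2
from station import manip
def ray(im,px,T=None):
    K=im["camera_matrix"];d=im["dist_coeffs"]
    p=cv2.undistortPoints(np.array(px,float).reshape(-1,1,2),K,d).reshape(-1,2)
    T=im["extrinsics"] if T is None else T
    D=np.c_[p,np.ones(len(p))]@T[:3,:3].T
    return T[:3,3],D/np.linalg.norm(D,axis=1,keepdims=True)
def onz(im,px,z,T=None):
    o,D=ray(im,px,T); return o+D*((z-o[2])/D[:,2])[:,None]
def proj(im,P,T=None):
    T=im["extrinsics"] if T is None else T
    P=np.array(P,float).reshape(-1,3)
    C=np.linalg.inv(T)
    r=cv2.Rodrigues(C[:3,:3])[0]
    return cv2.projectPoints(P,r,C[:3,3],im["camera_matrix"],im["dist_coeffs"])[0].reshape(-1,2)
def tri(lines):
    A=np.zeros((3,3));b=np.zeros(3)
    for o,d in lines:
        M=np.eye(3)-np.outer(d,d);A+=M;b+=M@o
    return np.linalg.solve(A,b)
def wristT(im,o):
    T=np.eye(4);T[:3,:3]=o["orientation"];T[:3,3]=o["tcp_pos"];return T@im["hand_eye"]
E
python3 - <<'E'
from h import *
t=cv2.imread("pics/top0.png");s=cv2.imread("pics/side0.png")
c=lambda i,x,y,w,h,k:cv2.resize(i[y:y+h,x:x+w],None,fx=k,fy=k,interpolation=cv2.INTER_CUBIC)
a=c(t,310,180,90,75,8);cv2.imwrite("pics/c1.png",a)
cv2.imwrite("pics/c2.png",c(s,310,165,100,100,6))
cv2.imwrite("pics/c3.png",c(t,90,170,150,100,5))
cv2.imwrite("pics/c4.png",c(s,70,230,190,190,3))
E
```

```text
(no output)
```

View pics/c1.png

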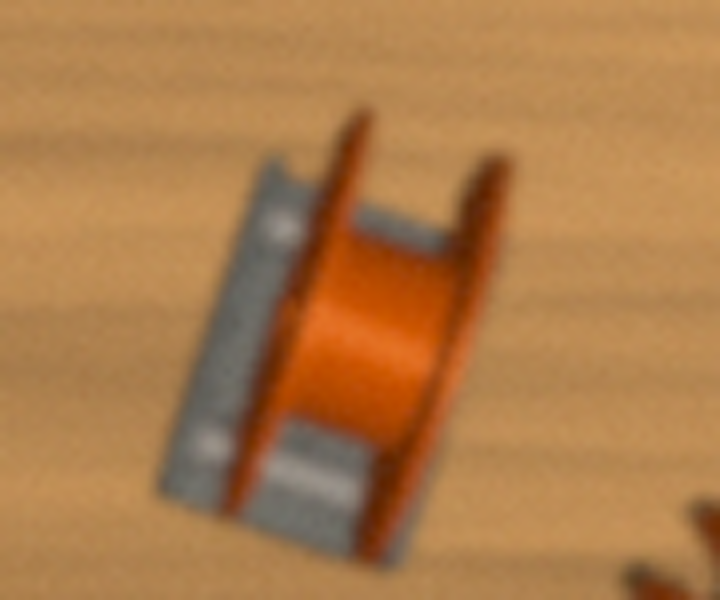

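View pics/c2.png

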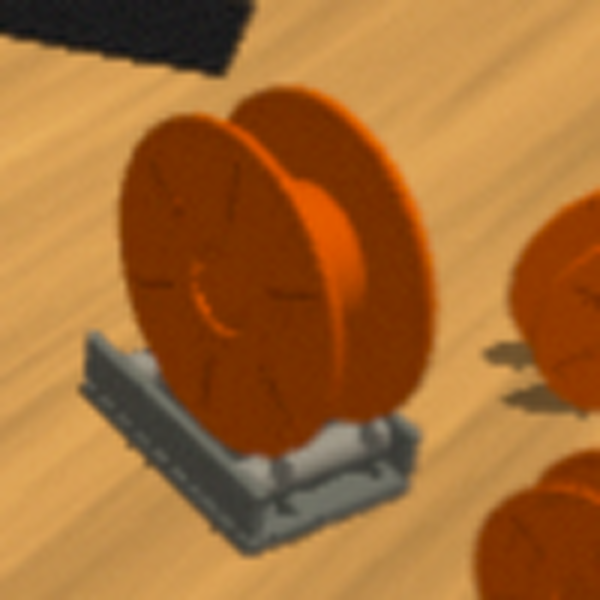

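View pics/c3.png

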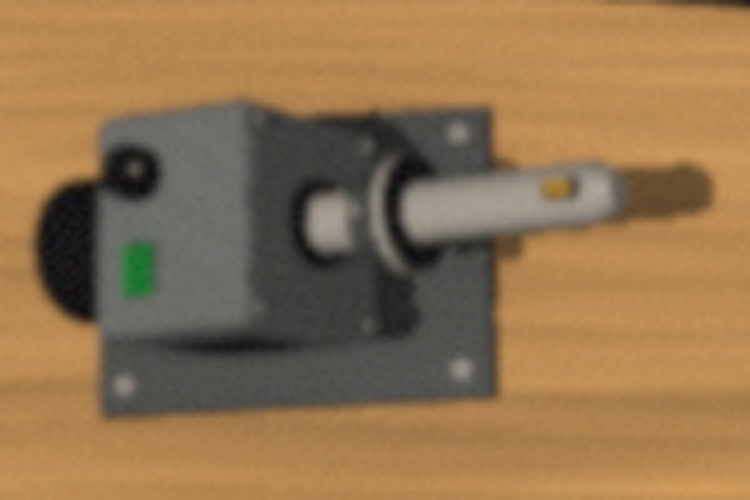

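View pics/c4.png

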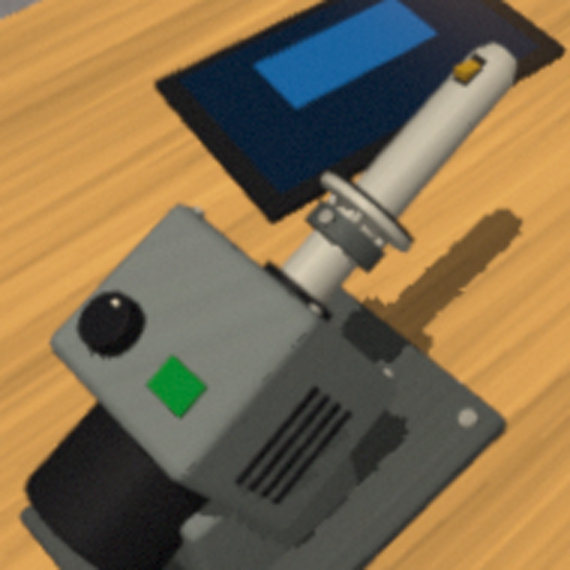

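The view shows the big spool (129 mm) in the cradle, and the two smaller ones are the decoys. Next I'll get positions from masks.

Run:
```python
from h import *
from station import manip
ims={}
for n in ["side","top"]:
    im=manip.get_image(n); ims[n]=im
    bgr=im["color"][:,:,::-1]; hsv=cv2.cvtColor(np.ascontiguousarray(bgr),cv2.COLOR_BGR2HSV)
    m=((hsv[...,1]<60)&(hsv[...,2]>125)).astype(np.uint8)*255
    roi=np.zeros_like(m)
    if n=="side": roi[235:335,160:245]=1
    else: roi[195:225,148:220]=1
    m*=roi
    c,_=cv2.findContours(m,cv2.RETR_EXTERNAL,cv2.CHAIN_APPROX_NONE)
    c=sorted(c,key=cv2.contourArea)[::-1][:4]
    for k in c: print(n,cv2.contourArea(k),cv2.boundingRect(k),cv2.minAreaRect(k))
    y,x=np.mgrid[0:420,0:560]
    big=cv2.resize(m,None,fx=1,fy=1); 
    b=(slice(225,345),slice(150,270)) if n=="side" else (slice(180,240),slice(130,250))
    cv2.imwrite(f"pics/m_{n}.png",cv2.resize(np.hstack([bgr[b],cv2.cvtColor(m,cv2.COLOR_GRAY2BGR)[b]]),None,fx=3,fy=3,interpolation=cv2.INTER_NEAREST))
    om=((hsv[...,0]<14)&(hsv[...,1]>180)&(hsv[...,2]>60)).astype(np.uint8)*255
    c,_=cv2.findContours(om,cv2.RETR_EXTERNAL,cv2.CHAIN_APPROX_NONE)
    for k in c:
        if cv2.contourArea(k)>50: print("orange",n,cv2.contourArea(k),cv2.boundingRect(k))
np.save("ims.npy",ims,allow_pickle=True)
```

```text
side 862.0 (189, 245, 53, 55) ((216.12596130371094, 271.0588684082031), (15.611412048339844, 66.52166748046875), 41.76030349731445)
side 244.5 (164, 307, 22, 22) ((175.22122192382812, 317.818603515625), (15.33375072479248, 17.6855525970459), 41.18592834472656)
side 107.0 (178, 288, 26, 22) ((189.18292236328125, 299.6463317871094), (32.015621185302734, 8.901905059814453), 38.65980911254883)
side 30.0 (160, 327, 8, 8) ((163.5, 330.5), (7.0, 7.0), 90.0)
orange side 1519.5 (389, 240, 47, 47)
orange side 1106.5 (395, 195, 41, 39)
orange side 2312.5 (330, 180, 52, 61)
top 319.5 (171, 203, 42, 14) ((191.32379150390625, 209.56150817871094), (10.773754119873047, 41.28429412841797), 84.80557250976562)
top 51.0 (152, 209, 8, 10) ((155.5, 213.5), (7.0, 9.0), 0.0)
top 3.0 (164, 207, 3, 13) ((164.9512176513672, 213.06097412109375), (12.03703784942627, 1.435610055923462), 83.6598129272461)
top 2.0 (180, 195, 3, 3) ((181.0, 196.00001525878906), (1.4142134189605713, 1.4142134189605713), 45.0)
orange top 358.0 (334, 273, 19, 37)
orange top 518.5 (390, 244, 37, 34)
orange top 670.0 (338, 194, 36, 56)
```

```bash
python3 -c "
import cv2,numpy as np
a=cv2.imread('pics/m_side.png');b=cv2.imread('pics/m_top.png');print(a.shape,b.shape)
cv2.imwrite('pics/mm.png',np.vstack([a,b]))"
```

```text
(360, 720, 3) (180, 720, 3)
```

View pics/mm.png

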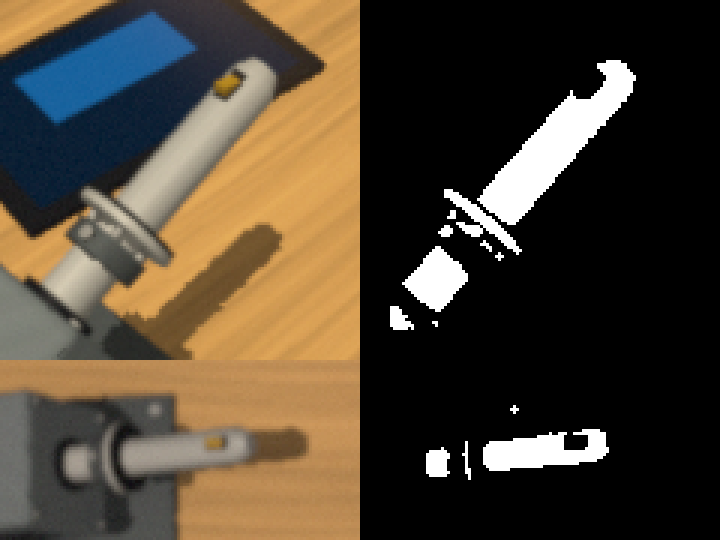

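```bash
cat > sp.py <<'E'
from h import *
ims=np.load("ims.npy",allow_pickle=True).item()
def mask(n):
    hsv=cv2.cvtColor(np.ascontiguousarray(ims[n]["color"]),cv2.COLOR_RGB2HSV)
    return (hsv[...,1]<60)&(hsv[...,2]>125)
S,T=ims["side"],ims["top"]
# centreline midpoints
def mids(n,p0,p1,half,N=15):
    m=mask(n).astype(np.float32);p0=np.array(p0,float);p1=np.array(p1,float)
    u=(p1-p0)/np.linalg.norm(p1-p0);v=np.array([-u[1],u[0]]);out=[]
    t=np.linspace(-half,half,int(half*20)+1)
    for a in np.linspace(0,1,N):
        q=p0+a*(p1-p0)+t[:,None]*v
        s=cv2.remap(m,q[:,0].astype(np.float32)[None],q[:,1].astype(np.float32)[None],cv2.INTER_LINEAR)[0]
        i=np.where(s>.5)[0]; out.append(p0+a*(p1-p0)+v*(t[i[0]]+t[i[-1]])/2); 
    return np.array(out)
ms=mids("side",(205,288),(221,266),12); mt=mids("top",(174,211),(196,209),9)
def plane(im,p):
    o,D=ray(im,p); _,_,V=np.linalg.svd(D); n=V[2]; return o,n
os_,ns=plane(S,ms);ot,nt=plane(T,mt)
d=np.cross(ns,nt);d/=np.linalg.norm(d); d*=np.sign(d[2])
p=np.linalg.lstsq(np.array([ns,nt,d]),np.array([ns@os_,nt@ot,d@np.array([.4,.2,.15])]),rcond=None)[0]
print("axis",d,"elev",np.degrees(np.arcsin(d[2])),"az",np.degrees(np.arctan2(d[1],d[0])))
for nm,im,px in [("side",S,(239,247.5)),("top",T,(214.3,208))]:
    o,D=ray(im,px);w=p-o;b=d@D[0]
    t=(b*(D[0]@w)-d@w)/(1-b*b); print(nm,"tip",p+t*d)
tipT=tri([ (ray(S,(239,247.5))[0],ray(S,(239,247.5))[1][0]),(ray(T,(214.3,208))[0],ray(T,(214.3,208))[1][0])]);print("tri tip",tipT)
c=tri([(ray(S,(356.7,210))[0],ray(S,(356.7,210))[1][0]),(ray(T,(356,221.8))[0],ray(T,(356,221.8))[1][0])]);print("spool",c)
q=np.array([(365,108),(232,515),(505,155),(370,560)])/8+[310,180]
P=onz(T,q,c[2]);print(P); a=P[2]-P[0]+P[3]-P[1]; b=P[0]-P[1]+P[2]-P[3];print("axis az",np.degrees(np.arctan2(a[1],a[0])),"perp",np.degrees(np.arctan2(b[1],b[0])),P.mean(0))
# base plate corners in top crop3/5
q=np.array([(490,105),(495,395),(105,412)])/5+[90,170]
P=onz(T,q,0.01);print(P)
for a,b in((0,1),(1,2)): e=P[b]-P[a];print(np.degrees(np.arctan2(e[1],e[0])),np.linalg.norm(e))
# cradle corners
q=np.array([(272,160),(165,490),(400,565)])/8+[310,180]
P=onz(T,q,0.03);print(P)
for a,b in((0,1),(1,2)): e=P[b]-P[a];print(np.degrees(np.arctan2(e[1],e[0])),np.linalg.norm(e))
E
python3 sp.py
```

```text
axis [ 0.04958109 -0.94062214  0.33581497] elev 19.62210373882519 az -86.98267735971123
side tip [0.49986103 0.07977819 0.17829728]
top tip [0.50041457 0.06927687 0.1820464 ]
tri tip [0.50253282 0.07233258 0.1690441 ]
spool [ 0.48436438 -0.25246348  0.08143118]
[[ 0.55213873 -0.25317605  0.08143118]
 [ 0.4304261  -0.21172541  0.08143118]
 [ 0.53807342 -0.29452915  0.08143118]
 [ 0.41745858 -0.25185777  0.08143118]]
axis az -108.3532818709203 perp -19.14403208691079 [ 0.48452421 -0.2528221   0.08143118]
[[0.57101508 0.16263246 0.01      ]
 [0.42321841 0.15437544 0.01      ]
 [0.4131122  0.35100258 0.01      ]]
-176.80235602811376 0.14802714461561925
92.94229014865364 0.1968866804318427
[[ 0.54577965 -0.231553    0.03      ]
 [ 0.44279205 -0.19708908  0.03      ]
 [ 0.42020014 -0.26855083  0.03      ]]
161.49762547833853 0.10860113464808797
-107.54382380762526 0.07494781795666228
```

The spool is at about (0.484, -0.252, 0.081) with its axis at azimuth -108°. The spindle tip is at about (0.500, 0.073, 0.179), azimuth -87°, 20° up. I'll go by way of a point over the winder, because the straight line passes inside the minimum reach.

```bash
cat > go.py <<'E'
import sys
from h import *
# usage: go.py x y z  -> tool-axis shift (mm) from the present pose
def st():
    o=manip.get_obs();R=np.array(o["orientation"]);x=R[:,0]
    s=np.array([np.cos(np.radians(20))*np.cos(np.radians(-87)),np.cos(np.radians(20))*np.sin(np.radians(-87)),np.sin(np.radians(20))])
    print("t",round(o["clock"],2),"tcp",np.round(o["tcp_pos"],4),"F",np.round(o["force"],1),"gap",round(o["finger_gap"],4))
    print("x",np.round(x,3),"y",np.round(R[:,1],3),"tilt",round(np.degrees(np.arccos(-x[2])),2),"y az",round(np.degrees(np.arctan2(R[1,1],R[0,1])),2),"y elev",round(np.degrees(np.arcsin(R[2,1])),2),"x.s deg",round(np.degrees(np.arcsin(x@s)),2))
    print("q",np.round(o["joint_pos"],3))
    return o,R
if __name__=="__main__":
    o,R=st()
    a=[float(v) for v in sys.argv[1:]]
    if len(a)>=3: print("shift mm",np.round(R.T@(np.array(a[:3])-o["tcp_pos"])*1000,1))
E
python3 go.py .45 .3 .33; python3 go.py .484 -.2525 .26
```

```text
t 0.25 tcp [0.1773 0.6511 0.2052] F [-0.4 -0.4  0.5] gap 0.0939
x [-0.    -0.001 -1.   ] y [ 0.263  0.965 -0.001] tilt 0.03 y az 74.77 y elev -0.03 x.s deg -19.97
q [-1.455  0.426  0.074  1.606 -0.034  1.111 -0.067]
shift mm [-124.7 -267.2  355.4]
t 0.25 tcp [0.1773 0.6511 0.2052] F [-0.4 -0.4  0.5] gap 0.0939
x [-0.    -0.001 -1.   ] y [ 0.263  0.965 -0.001] tilt 0.03 y az 74.77 y elev -0.03 x.s deg -19.97
q [-1.455  0.426  0.074  1.606 -0.034  1.111 -0.067]
shift mm [ -54.3 -791.3  533.4]
```

>>> arm_command(rows=[-45,-10,10,0,-80,-40,40,0,-110,-70,80,0,-125,-105,125,0,-125,-135,170,0,-125,-165,215,0,-125,-195,260,0,-125,-230,300,0], gripper=1, force=20)

```text
clock: 1.05
tcp_pos: [0.3861, 0.3777, 0.3304]
orientation: [[0.0, 0.263, 0.965], [-0.0, 0.965, -0.263], [-1.0, 0.0, 0.0]]
force: [0.3, 0.3, 0.1]
finger_gap: 0.0942
```

```bash
python3 go.py .484 -.2525 .26
```

```text
t 1.05 tcp [0.3861 0.3777 0.3304] F [0.3 0.3 0.1] gap 0.0942
x [ 0. -0. -1.] y [0.263 0.965 0.   ] tilt 0.01 y az 74.76 y elev 0.0 x.s deg -20.0
q [-1.119  0.107  0.249  1.755 -0.027  1.282  0.441]
shift mm [  70.4 -582.3  260.1]
```

>>> arm_command(rows=[0,-40,25,0,0,-80,50,0,0,-125,70,0,0,-170,90,0,0,-215,110,0,0,-260,130,0,0,-305,150,0,0,-350,170,0])

```text
clock: 1.85
tcp_pos: [0.4579, -0.0067, 0.3306]
orientation: [[0.001, 0.263, 0.965], [0.001, 0.965, -0.263], [-1.0, 0.001, 0.001]]
force: [-0.1, 0.3, -0.2]
finger_gap: 0.0939
```

```bash
python3 go.py .484 -.2525 .26
```

```text
t 1.85 tcp [ 0.4579 -0.0067  0.3306] F [-0.1  0.3 -0.2] gap 0.0939
x [ 0.001  0.001 -1.   ] y [0.263 0.965 0.001] tilt 0.06 y az 74.77 y elev 0.05 x.s deg -20.04
q [-0.769 -0.086  0.611  1.926  0.051  1.285  1.131]
shift mm [  70.5 -230.4   89.7]
```

>>> arm_command(rows=[0,-40,15,1,10,-85,30,2,20,-130,50,3,30,-170,65,3,40,-205,80,3,50,-225,88,3,50,-230,90,3,50,-230,90,3])

```text
clock: 2.65
tcp_pos: [0.4841, -0.2527, 0.2804]
orientation: [[-0.0, 0.314, 0.949], [0.0, 0.949, -0.314], [-1.0, 0.0, -0.0]]
force: [0.6, 0.5, 1.2]
finger_gap: 0.0942
```

Run:
```python
from go import *
o,R=st()
im=manip.get_image("wrist");cv2.imwrite("pics/w1.png",im["color"][:,:,::-1])
c=np.array([.4845,-.2525,.0814])
T=wristT(im,o)
print(proj(im,[c,c+[0,0,.0645]],T))
np.save("w1.npy",{"im":im,"T":T},allow_pickle=True)
```

```text
t 2.65 tcp [ 0.4841 -0.2527  0.2804] F [0.6 0.5 1.2] gap 0.0942
x [-0.  0. -1.] y [0.314 0.949 0.   ] tilt 0.02 y az 71.68 y elev 0.02 x.s deg -20.02
q [-0.423  0.203  0.923  1.842 -0.175  1.182  1.808]
[[280.49771522 186.48094568]
 [280.69806669 199.00182672]]
```

View pics/w1.png

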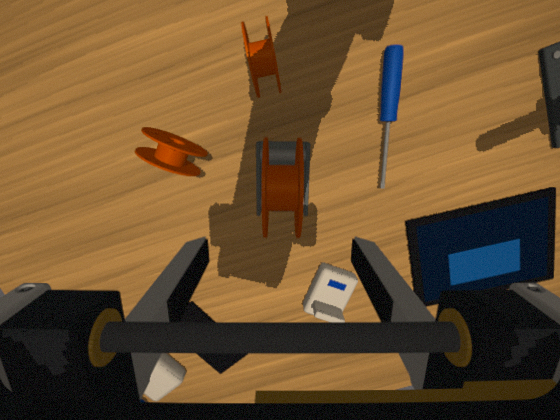

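The wrist view shows the big spool midway between the fingers (flange edges at x≈265 and 298, centre at about (281,186)), which matches the projected (280.5,186.5). The yaw is aligned, so I'll go down.

>>> arm_command(rows=[40,0,0,0,80,0,0,0,115,0,0,0,140,0,0,0,155,0,0,0,163,0,0,0,165,0,0,0,165,0,0,0])

```text
clock: 3.5
tcp_pos: [0.485, -0.2516, 0.1165]
orientation: [[0.002, 0.313, 0.95], [0.001, 0.95, -0.313], [-1.0, 0.001, 0.001]]
force: [1.2, 0.5, 0.3]
finger_gap: 0.094
```

>>> arm_command(rows=[0,0,0,0,0,0,0,0,0,0,0,0,0,0,0,0,0,0,0,0,0,0,0,0,0,0,0,0,0,0,0,0], gripper=0.3, force=15)

```text
clock: 4.3
tcp_pos: [0.485, -0.2516, 0.1164]
orientation: [[0.002, 0.313, 0.95], [0.001, 0.95, -0.313], [-1.0, 0.001, 0.001]]
force: [0.1, 0.6, 0.3]
finger_gap: 0.0462
```

Run:
```python
from go import *
o,R=st()
im=manip.get_image("wrist");cv2.imwrite("pics/w2.png",im["color"][:,:,::-1])
```

```text
t 4.3 tcp [ 0.485  -0.2516  0.1164] F [0.1 0.6 0.3] gap 0.0462
x [ 0.002  0.001 -1.   ] y [0.313 0.95  0.001] tilt 0.1 y az 71.77 y elev 0.07 x.s deg -20.04
q [-0.274  0.418  0.803  2.015 -0.395  0.866  2.   ]
```

View pics/w2.png

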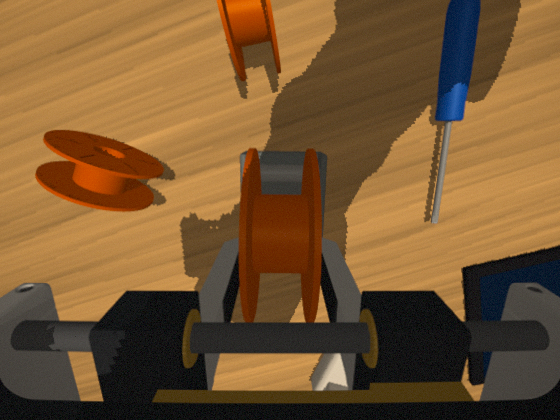

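Gripped at 46.2 mm with the spool standing square between the pads. Now I'll lift it.

The rows only turn about the tool's x, so the 20° tilt has to come from the arm's reach limit. Raising the tool on the -y side drives joint 6 to its stop, and the tool should then lean outwards, which is the lean I need.

>>> arm_command(rows=[-20,0,0,0,-50,0,0,0,-90,0,0,0,-130,0,0,0,-165,0,0,0,-185,0,0,0,-190,0,0,0,-190,0,0,0], gripper=0.1, force=20)

```text
clock: 5.15
tcp_pos: [0.4847, -0.2516, 0.3063]
orientation: [[0.002, 0.312, 0.95], [0.001, 0.95, -0.312], [-1.0, 0.002, 0.002]]
force: [0.2, -0.1, -2.0]
finger_gap: 0.0462
```

>>> arm_command(rows=[0,-40,-25,4,0,-80,-50,8,0,-120,-75,12,0,-160,-100,16,0,-200,-125,20,0,-240,-150,24,0,-280,-175,28,0,-320,-200,32])

```text
clock: 5.95
tcp_pos: [0.1933, -0.4933, 0.3041]
orientation: [[0.002, 0.77, 0.638], [0.002, 0.638, -0.77], [-1.0, 0.003, -0.0]]
force: [1.4, 0.1, -1.7]
finger_gap: 0.0461
```

```bash
python3 go.py .04 -.62 .35
```

```text
t 5.95 tcp [ 0.1933 -0.4933  0.3041] F [ 1.4  0.1 -1.7] gap 0.0461
x [ 0.002  0.002 -1.   ] y [0.77  0.638 0.003] tilt 0.16 y az 39.68 y elev 0.16 x.s deg -20.12
q [ 0.033  0.205  1.227  1.846 -0.208  1.233  2.016]
shift mm [ -46.4 -198.8   -0.3]
```

>>> arm_command(rows=[-20,-30,0,3,-40,-60,0,6,-70,-90,0,9,-100,-120,0,12,-130,-150,0,15,-160,-175,0,18,-190,-195,0,20,-220,-200,0,20])

```text
clock: 6.75
tcp_pos: [0.0371, -0.6222, 0.5224]
orientation: [[0.0, 0.943, 0.333], [0.005, 0.333, -0.943], [-1.0, 0.002, -0.004]]
force: [-0.5, -0.8, -0.7]
finger_gap: 0.0459
```

```bash
python3 go.py .04 -.65 .6
```

```text
t 6.75 tcp [ 0.0371 -0.6222  0.5224] F [-0.5 -0.8 -0.7] gap 0.0459
x [ 0.     0.005 -1.   ] y [0.943 0.333 0.002] tilt 0.27 y az 19.45 y elev 0.1 x.s deg -20.27
q [ 0.64   0.408  1.213  1.241 -0.386  1.742  2.097]
shift mm [-77.8  -6.4  26.8]
```

>>> arm_command(rows=[-30,0,0,0,-60,0,0,0,-90,0,0,0,-120,0,0,0,-150,0,0,0,-175,0,0,0,-190,0,0,0,-190,0,0,0])

```text
clock: 7.55
tcp_pos: [0.0362, -0.6209, 0.6729]
orientation: [[0.001, 0.943, 0.334], [-0.005, 0.334, -0.943], [-1.0, -0.001, 0.005]]
force: [-0.5, -0.2, -2.3]
finger_gap: 0.0459
```

```bash
python3 go.py .04 -.65 .6
```

```text
t 7.55 tcp [ 0.0362 -0.6209  0.6729] F [-0.5 -0.2 -2.3] gap 0.0459
x [ 0.001 -0.005 -1.   ] y [ 0.943  0.334 -0.001] tilt 0.28 y az 19.52 y elev -0.04 x.s deg -19.72
q [ 1.146  0.346  0.488  0.778 -0.181  2.044  1.866]
shift mm [73.1 -6.1 28.3]
```

>>> arm_command(rows=[-50,0,0,0,-100,0,0,0,-150,0,0,0,-200,0,0,0,-200,0,0,0,-200,0,0,0,-200,0,0,0,-200,0,0,0])

```text
clock: 8.35
tcp_pos: [0.0616, -0.5505, 0.7768]
orientation: [[0.011, 0.941, 0.338], [-0.185, 0.334, -0.924], [-0.983, -0.052, 0.178]]
force: [-0.0, -1.3, -1.2]
finger_gap: 0.0458
```

```bash
python3 go.py .04 -.65 .6
```

```text
t 8.35 tcp [ 0.0616 -0.5505  0.7768] F [-0.  -1.3 -1.2] gap 0.0458
x [ 0.011 -0.185 -0.983] y [ 0.941  0.334 -0.052] tilt 10.7 y az 19.53 y elev -2.98 x.s deg -9.3
q [ 0.705  0.213  0.957  0.772 -0.222  2.047  1.859]
shift mm [191.9 -44.4  53.2]
```

The lean works as predicted: 10.7° in the right direction. Once more.

>>> arm_command(rows=[-50,0,0,0,-100,0,0,0,-150,0,0,0,-180,0,0,0,-180,0,0,0,-180,0,0,0,-180,0,0,0,-180,0,0,0])

```text
clock: 9.15
tcp_pos: [0.0578, -0.511, 0.812]
orientation: [[0.018, 0.941, 0.337], [-0.246, 0.331, -0.911], [-0.969, -0.066, 0.238]]
force: [-0.2, 0.4, -0.7]
finger_gap: 0.0463
```

```bash
python3 go.py .04 -.65 .6
```

```text
t 9.15 tcp [ 0.0578 -0.511   0.812 ] F [-0.2  0.4 -0.7] gap 0.0463
x [ 0.018 -0.246 -0.969] y [ 0.941  0.331 -0.066] tilt 14.27 y az 19.36 y elev -3.79 x.s deg -5.73
q [ 0.505  0.108  1.019  0.784 -0.107  2.048  1.794]
shift mm [239.3 -48.7  70.3]
```

>>> arm_command(rows=[-35,-10,35,0,-70,-20,70,0,-110,-35,105,0,-150,-50,140,0,-165,-50,155,0,-165,-50,155,0,-165,-50,155,0,-165,-50,155,0])

```text
clock: 9.95
tcp_pos: [0.0559, -0.5834, 0.829]
orientation: [[0.024, 0.942, 0.336], [-0.304, 0.327, -0.895], [-0.952, -0.081, 0.294]]
force: [0.6, 0.6, -0.3]
finger_gap: 0.0461
```

```bash
python3 go.py .04 -.65 .6
```

```text
t 9.95 tcp [ 0.0559 -0.5834  0.829 ] F [ 0.6  0.6 -0.3] gap 0.0461
x [ 0.024 -0.304 -0.952] y [ 0.942  0.327 -0.081] tilt 17.77 y az 19.13 y elev -4.63 x.s deg -2.23
q [ 1.025  0.239  0.579  0.573 -0.174  2.048  1.812]
shift mm [237.9 -18.3 -13.1]
```

>>> arm_command(rows=[-35,-10,35,0,-70,-20,70,0,-100,-30,95,0,-100,-30,95,0,-100,-30,95,0,-100,-30,95,0,-100,-30,95,0,-100,-30,95,0])

```text
clock: 10.75
tcp_pos: [0.0544, -0.6172, 0.847]
orientation: [[0.029, 0.942, 0.334], [-0.36, 0.322, -0.876], [-0.933, -0.095, 0.348]]
force: [0.7, -0.6, -0.5]
finger_gap: 0.0461
```

```bash
python3 go.py .46 .0 .42
```

```text
t 10.75 tcp [ 0.0544 -0.6172  0.847 ] F [ 0.7 -0.6 -0.5] gap 0.0461
x [ 0.029 -0.36  -0.933] y [ 0.942  0.322 -0.095] tilt 21.16 y az 18.87 y elev -5.43 x.s deg 1.15
q [ 1.127  0.307  0.544  0.445 -0.23   2.048  1.822]
shift mm [ 188.1  621.2 -553.7]
```

```bash
python3 go.py .38 -.45 .62|tail -1
```

```text
shift mm [ 161.1  382.  -116.7]
```

>>> arm_command(rows=[20,40,-12,-3,40,85,-25,-6,60,130,-38,-9,80,175,-50,-12,100,220,-65,-15,120,265,-80,-18,135,310,-95,-21,150,350,-108,-24])

```text
clock: 11.55
tcp_pos: [0.3334, -0.4735, 0.6488]
orientation: [[0.03, 0.723, 0.69], [-0.36, 0.652, -0.667], [-0.932, -0.228, 0.28]]
force: [0.2, -0.6, -1.0]
finger_gap: 0.046
```

```bash
python3 go.py .48 -.12 .42
```

```text
t 11.55 tcp [ 0.3334 -0.4735  0.6488] F [ 0.2 -0.6 -1. ] gap 0.046
x [ 0.03  -0.36  -0.932] y [ 0.723  0.652 -0.228] tilt 21.18 y az 42.05 y elev -13.21 x.s deg 1.17
q [ 0.45  -0.02   0.223  1.278  0.27   1.62   1.491]
shift mm [  90.5  388.8 -198.8]
```

>>> arm_command(rows=[10,40,-20,-4,20,85,-42,-8,32,130,-65,-12,45,175,-88,-16,55,220,-112,-20,66,265,-135,-24,76,310,-158,-27,85,350,-178,-30])

```text
clock: 12.35
tcp_pos: [0.4641, -0.1602, 0.4422]
orientation: [[0.031, 0.279, 0.96], [-0.36, 0.899, -0.25], [-0.932, -0.338, 0.129]]
force: [0.7, -0.6, -1.9]
finger_gap: 0.0463
```

```bash
cat > pre.py <<'E'
from go import *
s=np.array([np.cos(np.radians(20))*np.cos(np.radians(-87)),np.cos(np.radians(20))*np.sin(np.radians(-87)),np.sin(np.radians(20))])
tip=np.array([.5003,.0735,.179])
def pre(d,off=(.035,0,0),tip=tip,s=s):
    o,R=st()
    y=R[:,1]; # twist needed about x so that y -> -s
    x=R[:,0]; t=-s-x*(-s@x); t/=np.linalg.norm(t)
    tw=np.degrees(np.arctan2(x@np.cross(y,t),y@t))
    z=np.cross(x,t); R2=np.c_[x,t,z]
    C=tip+s*d
    tcp=C-R2@np.array(off)
    print("twist",round(tw,2),"shift",np.round(R.T@(tcp-o["tcp_pos"])*1000,1),"tcp target",np.round(tcp,4),"misalign",np.degrees(np.arcsin(x@s)))
if __name__=="__main__": pre(float(sys.argv[1]))
E
python3 pre.py .073
```

```text
t 12.35 tcp [ 0.4641 -0.1602  0.4422] F [ 0.7 -0.6 -1.9] gap 0.0463
x [ 0.031 -0.36  -0.932] y [ 0.279  0.899 -0.338] tilt 21.2 y az 72.76 y elev -19.75 x.s deg 1.18
q [ 0.13  -0.064 -0.194  1.746  0.36   1.458  1.189]
twist -18.99 shift [128.8 240.1 -33.7] tcp target [0.5028 0.0176 0.2366] misalign 1.1845988628118758
```

>>> arm_command(rows=[20,40,-5,-4,40,80,-10,-8,60,120,-17,-12,80,160,-23,-16,100,195,-28,-19,120,225,-32,-19,128,240,-34,-19,128,240,-34,-19])

```text
clock: 13.15
tcp_pos: [0.5018, 0.0193, 0.2355]
orientation: [[0.029, -0.052, 0.998], [-0.36, 0.931, 0.059], [-0.932, -0.361, 0.009]]
force: [0.2, 0.3, -1.9]
finger_gap: 0.0459
```

Run:
```python
from pre import *
pre(.073)
o=manip.get_obs()
im=manip.get_image("wrist");T=wristT(im,o)
S=manip.get_image("side")
cv2.imwrite("pics/w3.png",im["color"][:,:,::-1]);cv2.imwrite("pics/s3.png",cv2.resize(S["color"][200:330,130:310,::-1],None,fx=4,fy=4,interpolation=cv2.INTER_CUBIC))
np.save("w3.npy",{"im":im,"T":T,"S":S,"o":o},allow_pickle=True)
R=np.array(o["orientation"])
print(proj(im,[tip,tip-.156*s,tip-.016*s],T)); print(proj(S,[tip,o["tcp_pos"]+R@[.035,0,0]]))
```

```text
t 13.15 tcp [0.5018 0.0193 0.2355] F [ 0.2  0.3 -1.9] gap 0.0459
x [ 0.029 -0.36  -0.932] y [-0.052  0.931 -0.361] tilt 21.18 y az 93.2 y elev -21.18 x.s deg 1.17
q [-0.081  0.181 -0.383  1.937  0.438  1.215  0.974]
twist 0.2 shift [-0.4 -2.   1. ] tcp target [0.5029 0.0176 0.2366] misalign 1.1738740342011413
[[372.81392415 233.96899041]
 [571.77331159 235.39003486]
 [393.58415262 234.15009547]]
[[240.5013301  243.9943582 ]
 [268.89921108 212.58569146]]
```

View pics/w3.png

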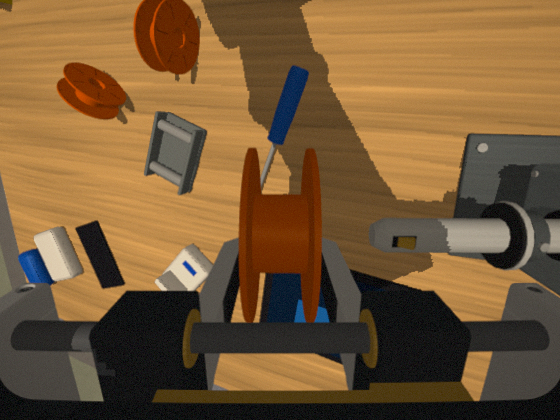

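View pics/s3.png

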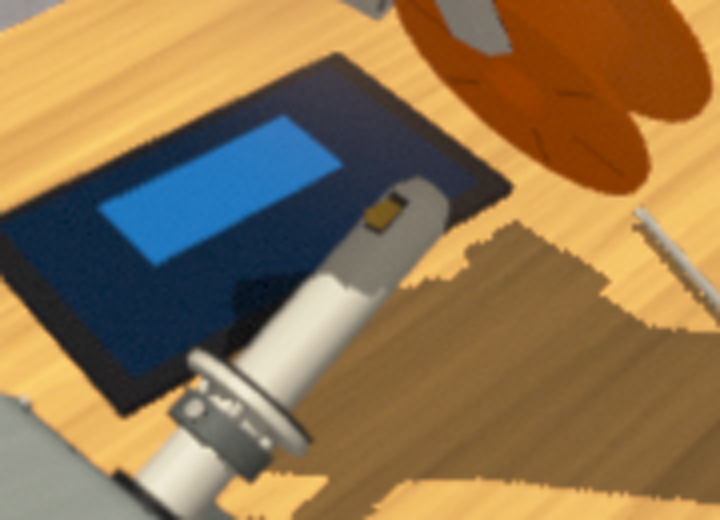

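Run:
```python
from pre import *
D=np.load("w3.npy",allow_pickle=True).item()
im,T,S,o=D["im"],D["T"],D["S"],D["o"]
R=np.array(o["orientation"]);C=o["tcp_pos"]+R@[.035,0,0]
a=np.linspace(0,2*np.pi,73)
def ov(img,Tm,k,crop,name):
    x0,y0,w,h=crop
    b=cv2.resize(img["color"][y0:y0+h,x0:x0+w,::-1],None,fx=k,fy=k,interpolation=cv2.INTER_CUBIC)
    def poly(P,col):
        q=((proj(img,P,Tm)-[x0,y0]+.5)*k).astype(np.int32); cv2.polylines(b,[q.reshape(-1,1,2)],False,col,1)
    for d in(-.023,.023):
        poly([C+R@[.0645*np.cos(t),d,.0645*np.sin(t)] for t in a],(0,255,0))
    poly([tip,tip-.156*s],(0,0,255))
    u=np.cross(s,[1,0,0]);u/=np.linalg.norm(u);v=np.cross(s,u)
    for l,r in((0,.009),(.010,.014),(.1,.014)):
        poly([tip-l*s+r*(np.cos(t)*u+np.sin(t)*v) for t in a],(255,255,0))
    cv2.imwrite(name,b)
ov(im,T,2,(200,120,340,230),"pics/o1.png")
ov(S,None,4,(150,150,170,150),"pics/o2.png")
# bar edges in wrist
g=cv2.cvtColor(im["color"],cv2.COLOR_RGB2HSV)
for c in range(420,495,10):
    col=g[200:275,c]; m=np.where((col[:,1]<50)&(col[:,2]>90))[0]+200; print(c,m.min(),m.max())
```

```text
420 224 246
430 221 245
440 219 245
450 219 252
460 219 252
470 219 252
480 220 252
490 220 252
```

View pics/o1.png

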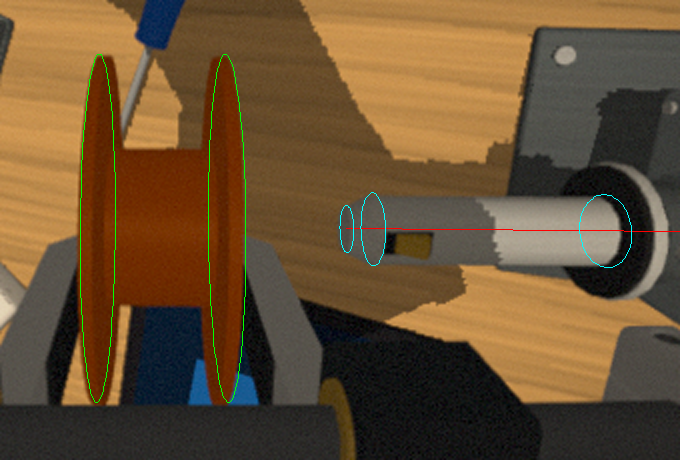

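View pics/o2.png

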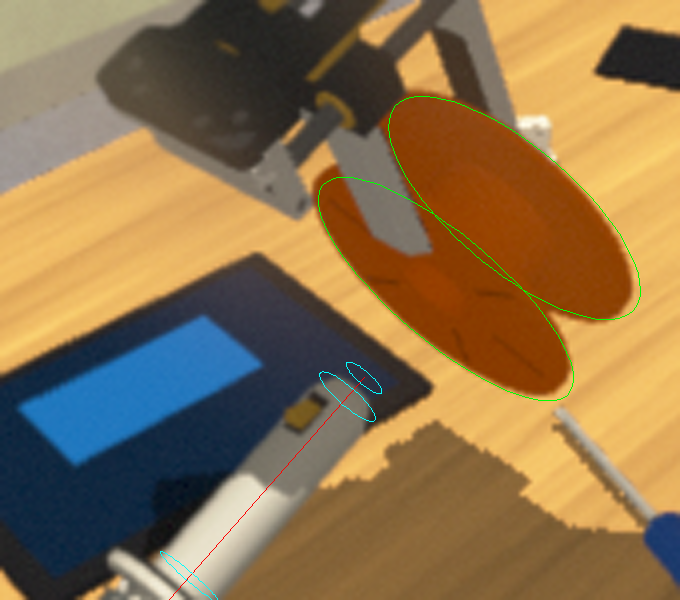

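Run:
```python
from pre import *
D=np.load("w3.npy",allow_pickle=True).item()
im,T,S,o=D["im"],D["T"],D["S"],D["o"]
ims=np.load("ims.npy",allow_pickle=True).item();Tp=ims["top"];S0=ims["side"]
def mk(img,vmin,smax=70):
    h=cv2.cvtColor(np.ascontiguousarray(img["color"]),cv2.COLOR_RGB2HSV); return ((h[...,1]<smax)&(h[...,2]>vmin)).astype(np.float32)
def mids(m,p0,p1,half,N=12):
    p0=np.array(p0,float);p1=np.array(p1,float);u=(p1-p0)/np.linalg.norm(p1-p0);v=np.array([-u[1],u[0]]);out=[];w=[]
    t=np.linspace(-half,half,int(half*20)+1)
    for a in np.linspace(0,1,N):
        q=(p0+a*(p1-p0)+t[:,None]*v).astype(np.float32)
        sm=cv2.remap(m,q[:,0][None],q[:,1][None],cv2.INTER_LINEAR)[0];i=np.where(sm>.5)[0]
        # contiguous run around centre
        c=len(t)//2;lo=c
        while lo>0 and sm[lo-1]>.5: lo-=1
        hi=c
        while hi<len(t)-1 and sm[hi+1]>.5: hi+=1
        out.append(p0+a*(p1-p0)+v*(t[lo]+t[hi])/2);w.append(t[hi]-t[lo])
    print("w",np.round(w,1)); return np.array(out)
s0=mids(mk(S0,110),(205,288),(221,267),12);print(s0[[0,-1]])
t0=mids(mk(Tp,110),(176,211),(194,209.3),9);print(t0[[0,-1]])
w0=mids(mk(im,90),(450,236),(490,236),25);print(w0[[0,-1]])
L=[("side",S0,s0,None),("top",Tp,t0,None),("wrist",im,w0,T)]
pl={}
for n,i,p,TT in L:
    oo,Dd=ray(i,p,TT);_,_,V=np.linalg.svd(Dd);pl[n]=(oo,V[2])
import itertools
for a,b in itertools.combinations(pl,2):
    (o1,n1),(o2,n2)=pl[a],pl[b]
    d=np.cross(n1,n2);print(a,b,"plane angle",np.degrees(np.arcsin(np.linalg.norm(d))));d/=np.linalg.norm(d);d*=np.sign(-d[1])
    # point at y=.12
    p=np.linalg.solve(np.array([n1,n2,[0,1,0]]),[n1@o1,n2@o2,.12])
    print("  az",np.degrees(np.arctan2(d[1],d[0])),"el",np.degrees(np.arcsin(d[2])),"at y=.12",p)
# plane residual for all with fixed dir s: LSQ point in plane y=.12
A=[];B=[]
for n,(oo,nn) in pl.items(): A.append(nn);B.append(nn@oo)
A.append([0,1,0]);B.append(.12)
p=np.linalg.lstsq(np.array(A),np.array(B),rcond=None)[0];print("lsq",p,"res mm",(np.array(A)@p-B)*1000)
k=lambda i,x,y,w,h,f:cv2.resize(i["color"][y:y+h,x:x+w,::-1],None,fx=f,fy=f,interpolation=cv2.INTER_CUBIC)
cv2.imwrite("pics/z.png",np.hstack([k(S0,215,235,40,40,10),k(im,350,205,60,60,10)[:400]]) if 0 else k(S0,215,235,40,40,12))
cv2.imwrite("pics/z2.png",k(im,355,205,60,60,10))
```

```text
w [16.6 16.3 16.3 17.8 17.7 17.  17.  17.1 17.8 17.  16.9 17. ]
[[202.85233436 286.36368332]
 [220.68182731 266.75758271]]
w [10.  10.1 10.9 10.9 10.9 10.9 10.9 10.9 10.9 12.  11.9 12. ]
[[176.04701302 211.49778487]
 [194.01880521 209.49911395]]
w [33.8 33.8 33.8 33.8 33.8 33.8 33.8 33.8 33.8 32.8 32.8 32.8]
[[450.  235.5]
 [490.  236. ]]
side top plane angle 23.547623196708084
  az -85.64756696890852 el 16.561957586436698 at y=.12 [0.49856994 0.12       0.16075396]
side wrist plane angle 13.193835784651787
  az -86.26650046451046 el 17.415826879418784 at y=.12 [0.49941604 0.12       0.1594991 ]
top wrist plane angle 10.358565611009634
  az -85.38454264389898 el 15.267537087255866 at y=.12 [0.49820996 0.12       0.16265574]
lsq [0.49870099 0.11999904 0.16074342] res mm [-0.09994618 -0.12562434 -0.22072176 -0.00095579]
```

View pics/z.png

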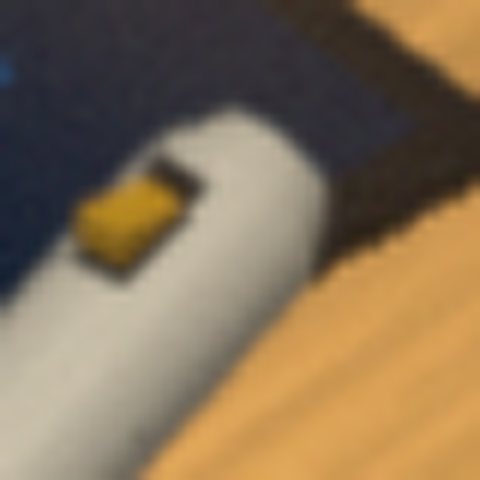

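View pics/z2.png

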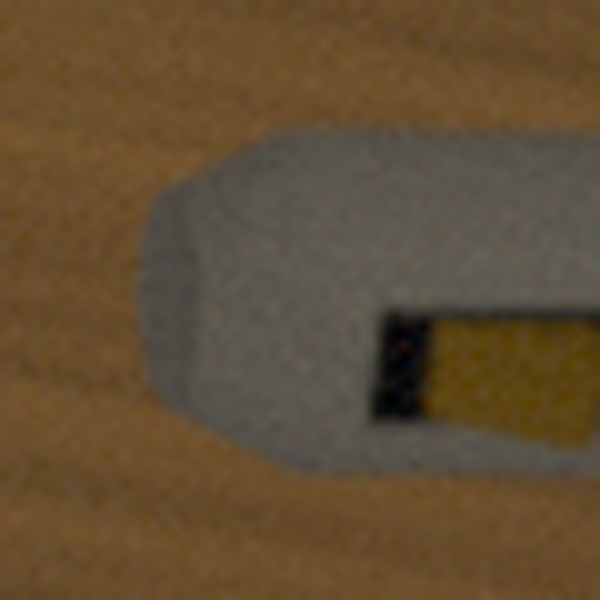

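Run:
```python
from pre import *
D=np.load("w3.npy",allow_pickle=True).item()
im,T,S,o=D["im"],D["T"],D["S"],D["o"]
ims=np.load("ims.npy",allow_pickle=True).item();Tp=ims["top"];S0=ims["side"]
p=np.array([.4987,.12,.1607])
for az in(-86,-87):
  a=np.radians(az);e=np.radians(20);d=np.array([np.cos(e)*np.cos(a),np.cos(e)*np.sin(a),np.sin(e)])
  for n,i,px,TT in[("w",im,(371.8,234.5),T),("w disc",im,(507,236),T),("s",S0,(238.2,250.3),None),("t",Tp,(213.9,208),None)]:
    oo,Dd=ray(i,[px],TT);Dd=Dd[0];w=p-oo;b=d@Dd;t=(b*(Dd@w)-d@w)/(1-b*b);q=p+t*d
    u=((q-oo)@Dd)*Dd+oo-q
    print(az,n,np.round(q,4),"t",round(t,4),"miss",np.round(u*1000,1),"depth",round((np.linalg.inv(TT if TT is not None else i["extrinsics"])@np.r_[q,1])[2],3))
```

```text
-86 w [0.502  0.0729 0.1779] t 0.0502 miss [-0.6 -0.1 -0.2] depth 0.229
-86 w disc [0.4951 0.1716 0.1419] t -0.0551 miss [1.2 0.3 0.5] depth 0.226
-86 s [0.5013 0.0821 0.1745] t 0.0404 miss [-3.5 -1.1 -2.2] depth 0.606
-86 t [0.5021 0.0709 0.1786] t 0.0524 miss [-2.9 -0.4 -0.5] depth 1.068
-87 w [0.5012 0.0728 0.1779] t 0.0503 miss [0.1 0.  0. ] depth 0.229
-87 w disc [0.496  0.1719 0.1418] t -0.0554 miss [0.4 0.1 0.2] depth 0.227
-87 s [0.5007 0.0821 0.1745] t 0.0404 miss [-3.  -0.9 -2. ] depth 0.606
-87 t [0.5013 0.0707 0.1787] t 0.0525 miss [-2.1 -0.2 -0.4] depth 1.068
```

The views disagree about the spindle's height by several mm (tip z of 0.169 or 0.178). I'll retreat 80 mm along the jaw axis to get a wrist-camera stereo pair.

>>> arm_command(rows=[0,-20,0,0,0,-45,0,0,0,-65,0,0,0,-78,0,0,0,-80,0,0,0,-80,0,0,0,-80,0,0,0,-80,0,0])

```text
clock: 14.05
tcp_pos: [0.5064, -0.0561, 0.2664]
orientation: [[0.031, -0.05, 0.998], [-0.36, 0.931, 0.058], [-0.932, -0.361, 0.011]]
force: [-0.1, -0.4, -1.1]
finger_gap: 0.0462
```

Run:
```python
from pre import *
pre(.153)
o=manip.get_obs()
im=manip.get_image("wrist");T=wristT(im,o);np.save("w4.npy",{"im":im,"T":T,"o":o},allow_pickle=True)
im3=np.load("w3.npy",allow_pickle=True).item()["im"]
k=lambda i,x,y,w,h,f:cv2.resize(i["color"][y:y+h,x:x+w,::-1],None,fx=f,fy=f,interpolation=cv2.INTER_CUBIC)
cv2.imwrite("pics/w4.png",im["color"][:,:,::-1])
# (a) tip+catch crops, ×10 for both, stacked
A=k(im3,360,210,70,50,8);
B=k(im,450,210,70,50,8)
cv2.imwrite("pics/st.png",np.vstack([A[:300+100],B[:400]])[:800] if 0 else np.hstack([A,B])[:, :1120])
cv2.imwrite("pics/stA.png",A);cv2.imwrite("pics/stB.png",B)
```

```text
t 14.05 tcp [ 0.5064 -0.0561  0.2664] F [-0.1 -0.4 -1.1] gap 0.0462
x [ 0.031 -0.36  -0.932] y [-0.05   0.931 -0.361] tilt 21.2 y az 93.08 y elev -21.19 x.s deg 1.18
q [ 0.019  0.124 -0.324  1.929  0.429  1.212  1.146]
twist 0.08 shift [ 2.8 -0.4  0.3] tcp target [ 0.5067 -0.0575  0.264 ] misalign 1.1841507099641733
```

View pics/stA.png

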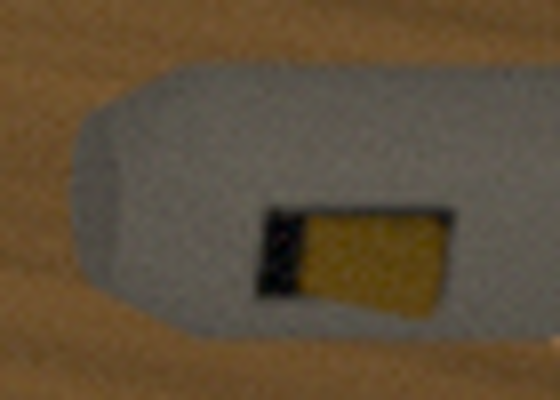

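View pics/stB.png

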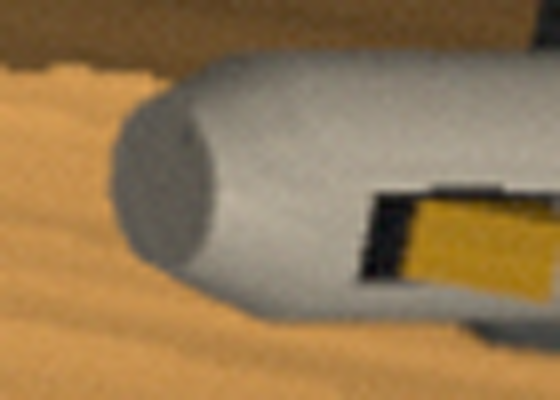

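View pics/w4.png

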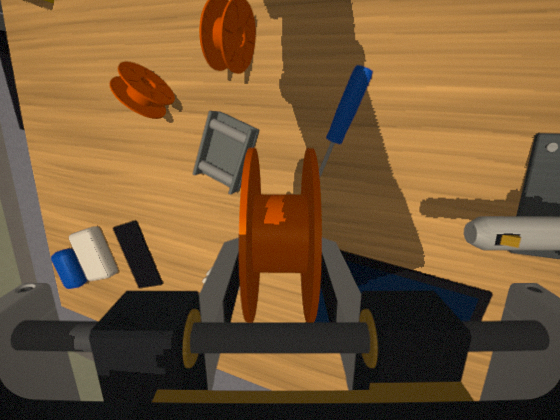

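Run:
```python
from pre import *
A=np.load("w3.npy",allow_pickle=True).item();B=np.load("w4.npy",allow_pickle=True).item()
f=lambda c,b:(np.array(c)+.5)/8-.5+np.array(b)
for n,a,b in[("tip",(96,193),(163,180)),("slotT",(268,208),(377,195)),("slotB",(258,296),(362,278)),("tip+1",(96,193),(167,180)),("brassTL",(304,212),(414,200)),("brassTL b",(298,294),(402,277))]:
    r1=ray(A["im"],[f(a,(360,210))],A["T"]);r2=ray(B["im"],[f(b,(450,210))],B["T"])
    p=tri([(r1[0],r1[1][0]),(r2[0],r2[1][0])])
    print(n,np.round(p,4),"side px",proj(A["S"],p),"reproj",np.round(proj(A["im"],p,A["T"])-f(a,(360,210)),2),np.round(proj(B["im"],p,B["T"])-f(b,(450,210)),2))
```

```text
tip [0.5045 0.0723 0.1682] side px [[239.58107235 247.62556548]] reproj [[0.  0.1]] [[-0.01 -0.1 ]]
slotT [0.4998 0.0882 0.1764] side px [[233.77964665 249.97384738]] reproj [[0.01 0.19]] [[-0.01 -0.19]]
slotB [0.5082 0.0887 0.1776] side px [[229.83700254 247.08036093]] reproj [[-0.   -0.04]] [[0.   0.04]]
tip+1 [0.504  0.0723 0.1694] side px [[239.72850668 247.18969467]] reproj [[0.  0.1]] [[-0.01 -0.1 ]]
brassTL [0.4998 0.0915 0.1759] side px [[232.2181448  251.24000448]] reproj [[0.01 0.27]] [[-0.02 -0.26]]
brassTL b [0.5077 0.0923 0.1765] side px [[228.35971432 248.83761556]] reproj [[0.   0.03]] [[-0.   -0.03]]
```

Run:
```python
from pre import *
A=np.load("w3.npy",allow_pickle=True).item();B=np.load("w4.npy",allow_pickle=True).item()
tip=np.array([.5040,.0723,.1687])
ims=np.load("ims.npy",allow_pickle=True).item()
for az in(-84,-85,-86,-87,-88):
    a=np.radians(az);e=np.radians(20);d=np.array([np.cos(e)*np.cos(a),np.cos(e)*np.sin(a),np.sin(e)])
    L=[tip-d*t for t in np.linspace(.03,.105,200)]
    P=proj(A["im"],L,A["T"]);Q=proj(ims["top"],L);W=proj(ims["side"],L)
    print(az,"wrist row@460,490",np.round(np.interp([460,490],P[:,0],P[:,1]),2),"top row@176,194",np.round(np.interp([176,194],Q[::-1,0],Q[::-1,1]),2),"side row@203,220.7",np.round(np.interp([202.85,220.68],W[::-1,0],W[::-1,1]),2), "tipcol", P[0])
h=cv2.cvtColor(np.ascontiguousarray(B["im"]["color"]),cv2.COLOR_RGB2HSV)
for c in range(500,558,8):
    col=h[195:275,c]; m=np.where((col[:,1]<50)&(col[:,2]>70))[0]+195; print(c,m)if 0 else print(c,m.min(),m.max())
```

```text
-84 wrist row@460,490 [230.11 228.94] top row@176,194 [212.96 209.91] side row@203,220.7 [293.65 271.37] tipcol [408.96702855 232.05066876]
-85 wrist row@460,490 [231.46 230.75] top row@176,194 [212.27 209.55] side row@203,220.7 [292.33 270.69] tipcol [408.91585497 232.62311745]
-86 wrist row@460,490 [232.81 232.57] top row@176,194 [211.58 209.19] side row@203,220.7 [291.06 270.04] tipcol [408.85324674 233.19380628]
-87 wrist row@460,490 [234.17 234.38] top row@176,194 [210.89 208.83] side row@203,220.7 [289.85 269.41] tipcol [408.77924528 233.76254412]
-88 wrist row@460,490 [235.52 236.2 ] top row@176,194 [210.2  208.47] side row@203,220.7 [288.68 268.81] tipcol [408.69389617 234.3291412 ]
500 217 248
508 217 249
516 217 252
524 217 253
532 195 254
540 195 253
548 195 256
556 195 255
```

Run:
```python
from pre import *
from scipy.optimize import least_squares
B=np.load("w4.npy",allow_pickle=True).item();im=B["im"];H=im["hand_eye"]
h=cv2.cvtColor(np.ascontiguousarray(im["color"]),cv2.COLOR_RGB2HSV)
m=((h[...,0]<14)&(h[...,1]>170)&(h[...,2]>40)).astype(np.uint8); m[:140]=0;m[:,:225]=0;m[:,335:]=0
ys,xs=np.where(m);print("bbox",xs.min(),xs.max(),ys.min(),ys.max())
for c in(243,246,248,250,252,255,305,308,311,314,317,320):
    q=np.where(m[:,c])[0];print(c,q.min(),q.max())
a=np.linspace(0,2*np.pi,721)
def ext(off):
    out=[]
    pts=np.concatenate([[np.array([off[0]+.0645*np.cos(t),d,off[1]+.0645*np.sin(t)]) for t in a] for d in(-.023,-.019,.019,.023)])
    p=proj(im,pts,H);return p
for ox in(.030,.033,.035,.037,.040):
  for oz in(-.002,0,.002):
    p=ext((ox,oz));print(ox,oz,np.round([p[:,0].min(),p[:,0].max(),p[:,1].min(),p[:,1].max()],1))
```

```text
bbox 238 321 148 322
243 165 311
246 152 321
248 148 322
250 148 322
252 148 322
255 149 313
305 154 318
308 149 321
311 149 321
314 149 320
317 160 310
320 191 286
0.03 -0.002 [238.3 323.9 144.3 322.9]
0.03 0 [238.5 323.8 147.2 325.4]
0.03 0.002 [238.6 323.6 150.  327.9]
0.033 -0.002 [239.  323.2 144.  320.1]
0.033 0 [239.2 323.  146.8 322.6]
0.033 0.002 [239.3 322.9 149.6 325. ]
0.035 -0.002 [239.5 322.6 143.8 318.3]
0.035 0 [239.7 322.5 146.6 320.7]
0.035 0.002 [239.8 322.4 149.3 323.1]
0.037 -0.002 [240.  322.1 143.6 316.4]
0.037 0 [240.1 322.  146.4 318.9]
0.037 0.002 [240.3 321.9 149.1 321.3]
0.04 -0.002 [240.7 321.4 143.3 313.8]
0.04 0 [240.8 321.3 146.  316.2]
0.04 0.002 [240.9 321.1 148.7 318.5]
```

```bash
sed -i 's/np.radians(-87)/np.radians(-87.3)/g; s/^tip=.*/tip=np.array([.5038,.0723,.1692])/; s/off=(.035,0,0)/off=(.0347,0,.001)/' pre.py; python3 pre.py .035
```

```text
t 14.1 tcp [ 0.5064 -0.0562  0.2664] F [-0.5  0.1 -1.9] gap 0.0457
x [ 0.031 -0.36  -0.932] y [-0.05   0.931 -0.361] tilt 21.2 y az 93.07 y elev -21.19 x.s deg 1.19
q [ 0.019  0.124 -0.324  1.929  0.429  1.212  1.146]
twist 0.37 shift [ 10.3 119.9   2.6] tcp target [0.5033 0.0519 0.2135] misalign 1.181831786351773
```

>>> arm_command(rows=[6,20,1,0,10,45,2,0,10,70,3,0,10,90,3,0,10,105,3,0,10,115,3,0,10,119,3,0,10,120,3,0])

```text
clock: 14.9
tcp_pos: [0.5037, 0.0522, 0.2136]
orientation: [[0.031, -0.05, 0.998], [-0.36, 0.931, 0.058], [-0.932, -0.361, 0.011]]
force: [0.4, -0.7, -1.5]
finger_gap: 0.0459
```

Run:
```python
from pre import *
pre(.035)
o=manip.get_obs()
im=manip.get_image("wrist");S=manip.get_image("side")
k=lambda i,x,y,w,h,f:cv2.resize(i["color"][y:y+h,x:x+w,::-1],None,fx=f,fy=f,interpolation=cv2.INTER_CUBIC)
cv2.imwrite("pics/w5.png",k(im,220,130,200,200,4)[:600]);cv2.imwrite("pics/s5.png",k(S,170,170,150,120,5))
```

```text
t 14.9 tcp [0.5037 0.0522 0.2136] F [ 0.4 -0.7 -1.5] gap 0.0459
x [ 0.031 -0.36  -0.932] y [-0.05   0.931 -0.361] tilt 21.2 y az 93.1 y elev -21.19 x.s deg 1.19
q [-0.128  0.226 -0.403  1.936  0.453  1.202  0.888]
twist 0.39 shift [ 0.2 -0.3 -0.4] tcp target [0.5033 0.0519 0.2135] misalign 1.1866494813097404
```

View pics/w5.png

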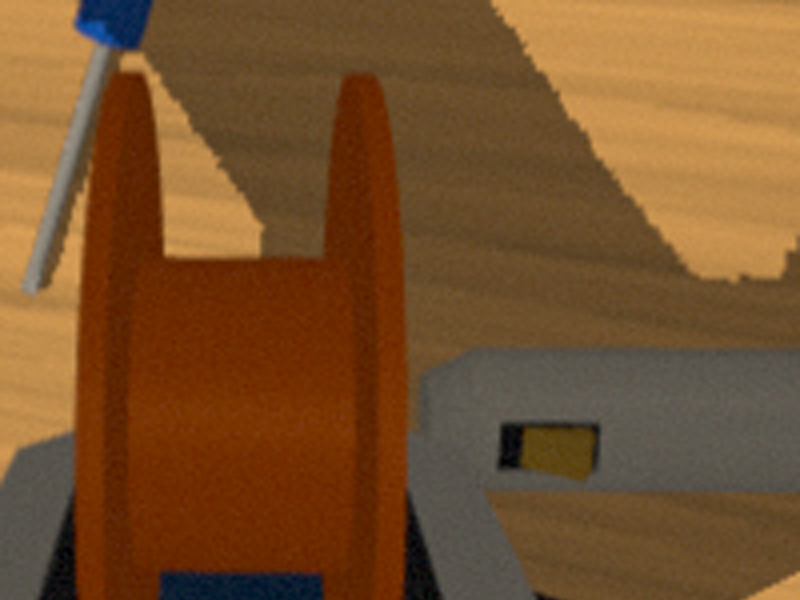

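View pics/s5.png

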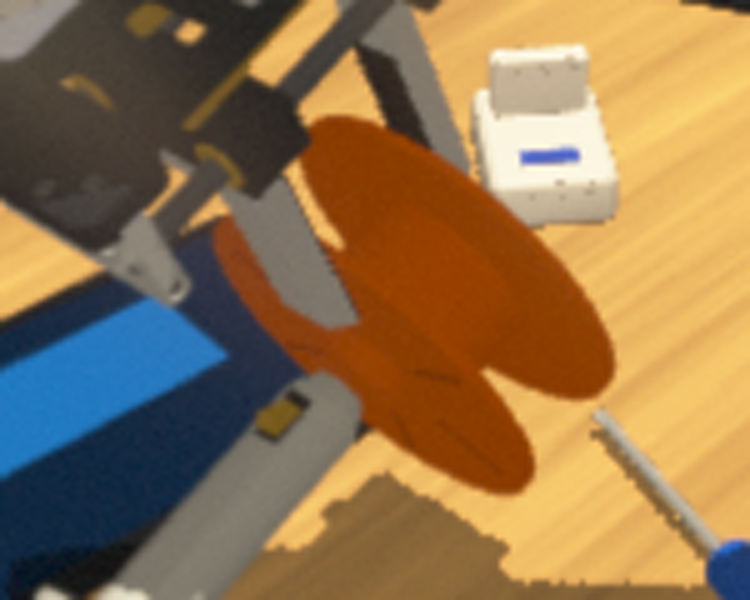

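Both views agree: the nose is about to enter in line with the bore, with the wrist view showing the nose end at (426,395) right beside the flange. Next I'll slide it on gently while watching the forces.

>>> arm_command(rows=[0,5,0,0.4,0,10,0,0.4,0,14,0,0.4,-0.4,18,0.1,0.4,-0.4,21,0.1,0.4,-0.5,24,0.2,0.4,-0.5,25,0.2,0.4,-0.5,25,0.2,0.4])

```text
clock: 15.8
tcp_pos: [0.5027, 0.0752, 0.2052]
orientation: [[0.031, -0.043, 0.999], [-0.36, 0.931, 0.051], [-0.932, -0.361, 0.013]]
force: [-0.4, -1.4, -1.7]
finger_gap: 0.0461
```

```bash
cat > f.py <<'E'
from pre import *
import time
pre(.035)
o=manip.get_obs();R=np.array(o["orientation"])
F=o["force"]-np.array([0,0,-1.9]);print("ext F spindle-frame: along s",round(F@s,1),"up",round(F@np.cross(np.cross(s,[0,0,1]),s),1),"x side",round(F[0],1),"tool F",np.round(R.T@F,1),"Torque",np.round(o["torque"],2))
c=o["tcp_pos"]+R@[.0347,0,.001]
print("centre x_s mm",round((c-tip)@s*1000+156,1),"perp",np.round(((c-tip)-s*((c-tip)@s))*1000,1))
E
python3 f.py
```

```text
t 15.8 tcp [0.5027 0.0752 0.2052] F [-0.4 -1.4 -1.7] gap 0.0461
x [ 0.031 -0.36  -0.932] y [-0.043  0.931 -0.361] tilt 21.21 y az 92.63 y elev -21.19 x.s deg 1.2
q [-0.161  0.249 -0.416  1.929  0.457  1.206  0.832]
twist -0.05 shift [  0.7 -24.7  -0.5] tcp target [0.5033 0.0519 0.2135] misalign 1.1923911580172522
ext F spindle-frame: along s 1.4 up -0.3 x side -0.4 tool F [ 0.3 -1.3 -0.5] Torque [ 0.49  0.09 -0.03]
centre x_s mm 166.2 perp [0.5 0.1 0.2]
```

Run:
```python
from pre import *
A=np.load("w3.npy",allow_pickle=True).item()
for xs in(50,55,60,65,70,75,78): print(xs,proj(A["im"],tip-s*(.156-xs/1000),A["T"]))
u=np.cross(s,[1,0,0]);u/=np.linalg.norm(u);v=np.cross(s,u);a=np.linspace(0,6.3,60)
b=cv2.resize(A["im"]["color"][190:280,440:560,::-1],None,fx=6,fy=6,interpolation=cv2.INTER_CUBIC)
for xs,c in((55,(0,0,255)),(65,(0,255,0)),(75,(255,0,0))):
    q=((proj(A["im"],[tip-s*(.156-xs/1000)+.028*(np.cos(t)*u+np.sin(t)*v) for t in a],A["T"])-[440,190]+.5)*6).astype(np.int32)
    cv2.polylines(b,[q.reshape(-1,1,2)],False,c,1)
cv2.imwrite("pics/d.png",b)
```

```text
50 [[502.11125961 235.05144671]]
55 [[496.04107664 234.98254659]]
60 [[489.95924729 234.91284225]]
65 [[483.86626634 234.84234243]]
70 [[477.76262645 234.77105583]]
75 [[471.64881816 234.69899114]]
78 [[467.97585565 234.65538244]]
```

View pics/d.png

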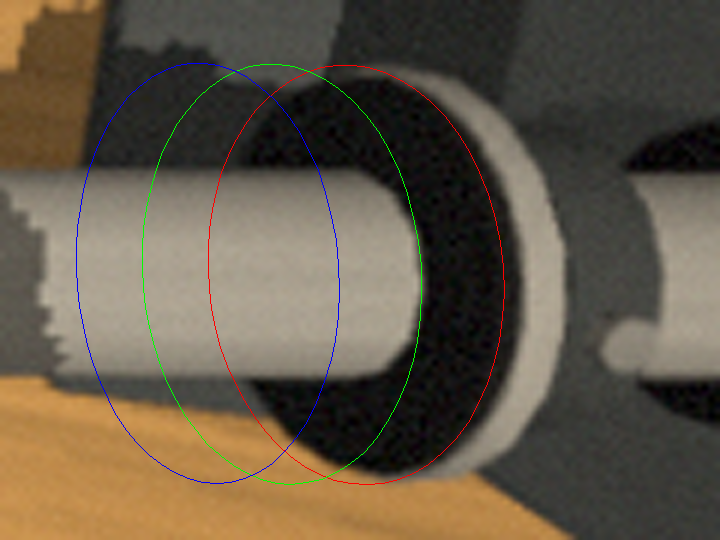

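The disc face looks to be near 53 mm. I'll go on in moderate steps over the catch.

>>> arm_command(rows=[0,2,0,0,0,4,0,0,-0.1,6,0,0,-0.2,8,0,0,-0.2,10,0,0,-0.2,12,0,0,-0.2,12,0,0,-0.2,12,0,0])

```text
clock: 16.6
tcp_pos: [0.5022, 0.0866, 0.2011]
orientation: [[0.031, -0.043, 0.999], [-0.36, 0.931, 0.051], [-0.932, -0.361, 0.014]]
force: [0.4, 1.1, -0.1]
finger_gap: 0.0459
```

```bash
python3 f.py | tail -2
```

```text
ext F spindle-frame: along s -0.4 up 1.9 x side 0.4 tool F [-2.   0.3  0.5] Torque [ 0.44  0.   -0.01]
centre x_s mm 154.1 perp [0.6 0.1 0.2]
```

>>> arm_command(rows=[0,2,0,0,-0.1,5,0,0,-0.1,8,0,0,-0.2,11,0.1,0,-0.3,14,0.1,0,-0.3,17,0.1,0,-0.4,20,0.1,0,-0.4,20,0.1,0])

```text
clock: 17.4
tcp_pos: [0.5014, 0.106, 0.1941]
orientation: [[0.031, -0.044, 0.999], [-0.36, 0.932, 0.052], [-0.932, -0.361, 0.013]]
force: [0.4, 1.0, -0.2]
finger_gap: 0.0458
```

```bash
python3 f.py | tail -2
```

```text
ext F spindle-frame: along s -0.3 up 1.8 x side 0.4 tool F [-1.9  0.3  0.5] Torque [0.69 0.02 0.  ]
centre x_s mm 133.4 perp [0.7 0.1 0.2]
```

>>> arm_command(rows=[0,2,0,0,-0.1,5,0,0,-0.1,8,0,0,-0.2,11,0.1,0,-0.3,14,0.1,0,-0.3,17,0.1,0,-0.4,20,0.1,0,-0.4,20,0.1,0])

```text
clock: 18.2
tcp_pos: [0.5005, 0.1254, 0.187]
orientation: [[0.031, -0.044, 0.999], [-0.36, 0.932, 0.052], [-0.933, -0.361, 0.013]]
force: [0.2, 0.7, -0.5]
finger_gap: 0.0459
```

```bash
python3 f.py | tail -2
```

```text
ext F spindle-frame: along s -0.2 up 1.5 x side 0.2 tool F [-1.5  0.1  0.2] Torque [0.68 0.09 0.02]
centre x_s mm 112.8 perp [0.7 0.1 0.3]
```

>>> arm_command(rows=[0,2,0,0,-0.1,4,0,0,-0.1,6,0,0,-0.2,8,0.1,0,-0.2,10,0.1,0,-0.2,12,0.1,0,-0.3,14,0.1,0,-0.3,14,0.1,0])

```text
clock: 19.0
tcp_pos: [0.4999, 0.1389, 0.1821]
orientation: [[0.031, -0.045, 0.999], [-0.359, 0.932, 0.053], [-0.933, -0.361, 0.013]]
force: [0.8, -0.3, -1.2]
finger_gap: 0.046
```

Run:
```python
exec(open("f.py").read())
im=manip.get_image("wrist");S=manip.get_image("side")
k=lambda i,x,y,w,h,f:cv2.resize(i["color"][y:y+h,x:x+w,::-1],None,fx=f,fy=f,interpolation=cv2.INTER_CUBIC)
cv2.imwrite("pics/w6.png",k(im,200,130,200,150,4));cv2.imwrite("pics/s6.png",k(S,130,170,150,120,5))
```

```text
t 19.0 tcp [0.4999 0.1389 0.1821] F [ 0.8 -0.3 -1.2] gap 0.046
x [ 0.031 -0.359 -0.933] y [-0.045  0.932 -0.361] tilt 21.15 y az 92.74 y elev -21.13 x.s deg 1.14
q [-0.25   0.32  -0.445  1.896  0.469  1.216  0.708]
twist 0.05 shift [  2.1 -92.5  -0.8] tcp target [0.5033 0.0519 0.2135] misalign 1.133035259584453
ext F spindle-frame: along s 0.6 up 0.5 x side 0.8 tool F [-0.5 -0.6  0.8] Torque [ 0.45  0.06 -0.03]
centre x_s mm 98.5 perp [0.8 0.1 0.2]
```

View pics/w6.png

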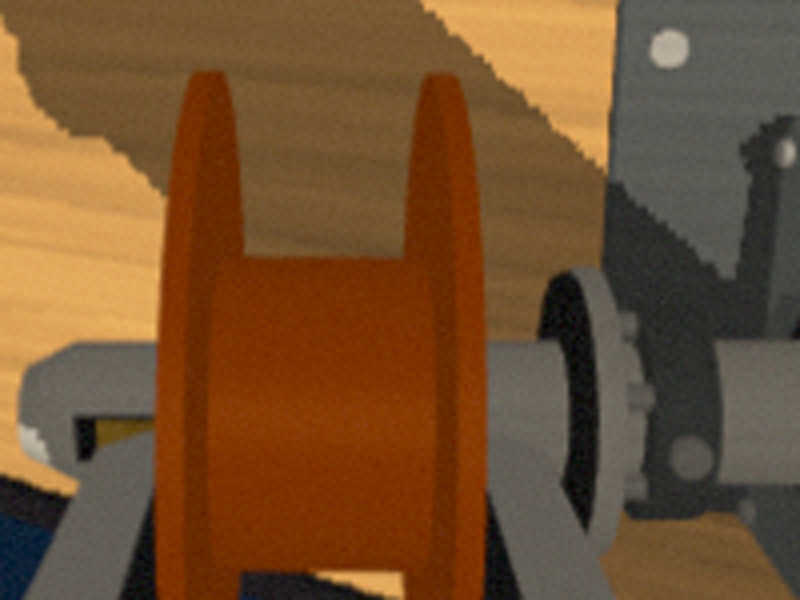

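View pics/s6.png

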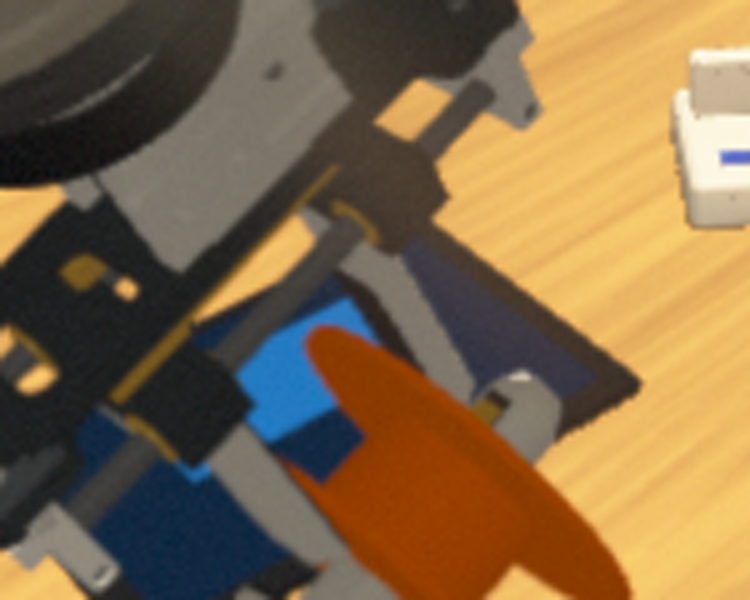

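The spool is past the catch's x-position with the forces near zero. The gap to the disc looks like 10 to 20 mm, so I'll creep forward.

>>> arm_command(rows=[0,1,0,0,0,2,0,0,0,3,0,0,-0.1,4,0,0,-0.1,5,0,0,-0.1,6,0,0,-0.1,7,0,0,-0.1,7,0,0])

```text
clock: 19.9
tcp_pos: [0.4996, 0.1453, 0.1797]
orientation: [[0.031, -0.044, 0.999], [-0.36, 0.932, 0.053], [-0.933, -0.361, 0.013]]
force: [-0.7, -0.0, -1.8]
finger_gap: 0.0462
```

```bash
python3 f.py | tail -2
```

```text
ext F spindle-frame: along s 0.0 up 0.1 x side -0.7 tool F [-0.1 -0.  -0.7] Torque [0.44 0.08 0.01]
centre x_s mm 91.6 perp [0.8 0.1 0.2]
```

>>> arm_command(rows=[0,0.5,0,0,0,1,0,0,0,1.5,0,0,0,2,0,0,0,2.5,0,0,0,3,0,0,-0.1,3,0,0,-0.1,3,0,0])

```text
clock: 20.7
tcp_pos: [0.4995, 0.1481, 0.1787]
orientation: [[0.031, -0.044, 0.999], [-0.36, 0.932, 0.053], [-0.933, -0.361, 0.013]]
force: [-0.3, -0.7, -1.8]
finger_gap: 0.0461
```

Run:
```python
exec(open("f.py").read())
im=manip.get_image("wrist")
k=lambda i,x,y,w,h,f:cv2.resize(i["color"][y:y+h,x:x+w,::-1],None,fx=f,fy=f,interpolation=cv2.INTER_CUBIC)
cv2.imwrite("pics/w7.png",k(im,200,150,180,120,4))
```

```text
t 20.7 tcp [0.4995 0.1481 0.1787] F [-0.3 -0.7 -1.8] gap 0.0461
x [ 0.031 -0.36  -0.933] y [-0.044  0.932 -0.361] tilt 21.16 y az 92.73 y elev -21.14 x.s deg 1.14
q [-0.264  0.331 -0.449  1.89   0.471  1.218  0.69 ]
twist 0.05 shift [   2.3 -102.3   -0.9] tcp target [0.5033 0.0519 0.2135] misalign 1.1399899124626518
ext F spindle-frame: along s 0.7 up -0.1 x side -0.3 tool F [ 0.1 -0.7 -0.3] Torque [0.47 0.06 0.02]
centre x_s mm 88.6 perp [0.8 0.1 0.2]
```

View pics/w7.png

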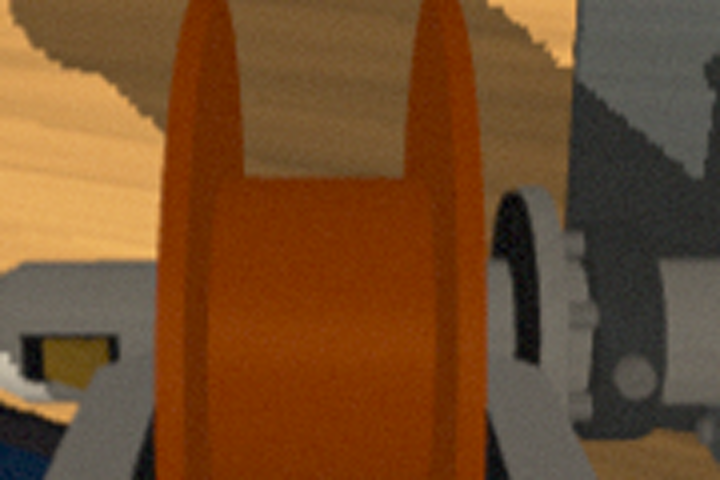

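>>> arm_command(rows=[0,0.5,0,0,0,1,0,0,0,1.5,0,0,0,2,0,0,0,2.5,0,0,0,3,0,0,-0.1,3,0,0,-0.1,3,0,0])

```text
clock: 21.55
tcp_pos: [0.4994, 0.1509, 0.1778]
orientation: [[0.031, -0.044, 0.999], [-0.36, 0.932, 0.053], [-0.933, -0.361, 0.013]]
force: [0.0, -0.1, -2.0]
finger_gap: 0.046
```

```bash
python3 f.py | tail -2
```

```text
ext F spindle-frame: along s 0.1 up -0.1 x side 0.0 tool F [ 0.1 -0.1  0. ] Torque [0.52 0.02 0.03]
centre x_s mm 85.6 perp [0.8 0.1 0.3]
```

>>> arm_command(rows=[0,0.4,0,0,0,0.8,0,0,0,1.2,0,0,0,1.6,0,0,0,2,0,0,0,2,0,0,0,2,0,0,0,2,0,0])

```text
clock: 22.35
tcp_pos: [0.4993, 0.1528, 0.1771]
orientation: [[0.031, -0.044, 0.999], [-0.36, 0.932, 0.053], [-0.933, -0.361, 0.013]]
force: [-0.0, -0.8, -2.2]
finger_gap: 0.0459
```

Run:
```python
exec(open("f.py").read())
im=manip.get_image("wrist")
o=manip.get_obs();print((o["force"]-[0,0,-1.9])@s)
k=lambda i,x,y,w,h,f:cv2.resize(i["color"][y:y+h,x:x+w,::-1],None,fx=f,fy=f,interpolation=cv2.INTER_CUBIC)
cv2.imwrite("pics/w8.png",k(im,290,170,90,70,8))
```

```text
t 22.35 tcp [0.4993 0.1528 0.1771] F [-0.  -0.8 -2.2] gap 0.0459
x [ 0.031 -0.36  -0.933] y [-0.044  0.932 -0.361] tilt 21.16 y az 92.73 y elev -21.14 x.s deg 1.14
q [-0.27   0.337 -0.45   1.887  0.472  1.219  0.681]
twist 0.05 shift [   2.4 -107.3   -0.9] tcp target [0.5033 0.0519 0.2135] misalign 1.14086674051146
ext F spindle-frame: along s 0.7 up -0.5 x side -0.0 tool F [ 0.5 -0.7 -0.1] Torque [ 0.49  0.01 -0.01]
centre x_s mm 83.6 perp [0.8 0.1 0.3]
-0.38219445968250154
```

View pics/w8.png

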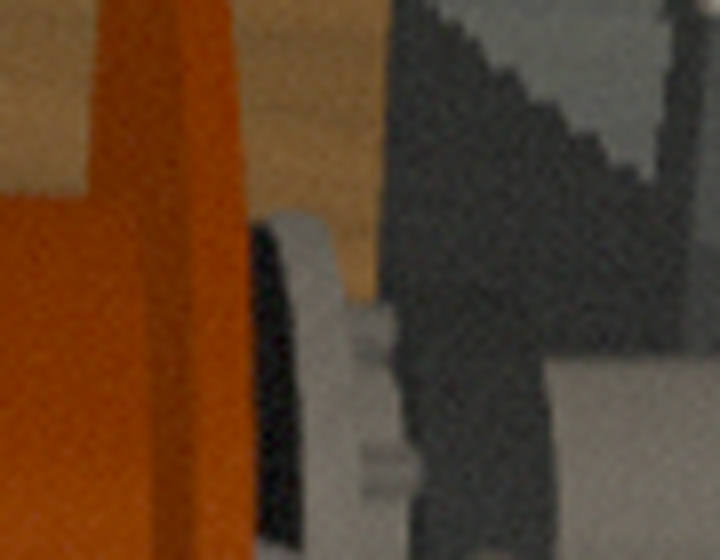

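>>> arm_command(rows=[0,0.5,0,0,0,1,0,0,0,1.5,0,0,0,2,0,0,0,2.5,0,0,0,3,0,0,-0.1,3,0,0,-0.1,3,0,0])

```text
clock: 23.2
tcp_pos: [0.4991, 0.1556, 0.176]
orientation: [[0.031, -0.044, 0.999], [-0.36, 0.932, 0.053], [-0.933, -0.361, 0.013]]
force: [0.6, -0.6, -0.8]
finger_gap: 0.0461
```

```bash
python3 f.py | tail -2
```

```text
ext F spindle-frame: along s 1.0 up 0.8 x side 0.6 tool F [-0.8 -1.   0.6] Torque [ 0.51  0.04 -0.02]
centre x_s mm 80.6 perp [0.8 0.1 0.3]
```

>>> arm_command(rows=[0,0.4,0,0,0,0.8,0,0,0,1.2,0,0,0,1.6,0,0,0,2,0,0,0,2,0,0,0,2,0,0,0,2,0,0])

```text
clock: 24.0
tcp_pos: [0.4991, 0.1575, 0.1754]
orientation: [[0.031, -0.044, 0.999], [-0.36, 0.932, 0.053], [-0.933, -0.361, 0.013]]
force: [-0.3, 0.3, -1.6]
finger_gap: 0.046
```

Run:
```python
exec(open("f.py").read())
im=manip.get_image("wrist")
o=manip.get_obs();print((o["force"]-[0,0,-1.9])@s)
k=lambda i,x,y,w,h,f:cv2.resize(i["color"][y:y+h,x:x+w,::-1],None,fx=f,fy=f,interpolation=cv2.INTER_CUBIC)
cv2.imwrite("pics/w9.png",k(im,290,170,90,70,8))
```

```text
t 24.0 tcp [0.4991 0.1575 0.1754] F [-0.3  0.3 -1.6] gap 0.046
x [ 0.031 -0.36  -0.933] y [-0.044  0.932 -0.361] tilt 21.15 y az 92.73 y elev -21.14 x.s deg 1.14
q [-0.277  0.342 -0.452  1.884  0.472  1.22   0.673]
twist 0.04 shift [   2.5 -112.3   -0.9] tcp target [0.5033 0.0519 0.2135] misalign 1.1379119566276632
ext F spindle-frame: along s -0.2 up 0.4 x side -0.3 tool F [-0.4  0.2 -0.3] Torque [ 0.51  0.01 -0.01]
centre x_s mm 78.6 perp [0.8 0.1 0.3]
0.37524868569227315
```

View pics/w9.png

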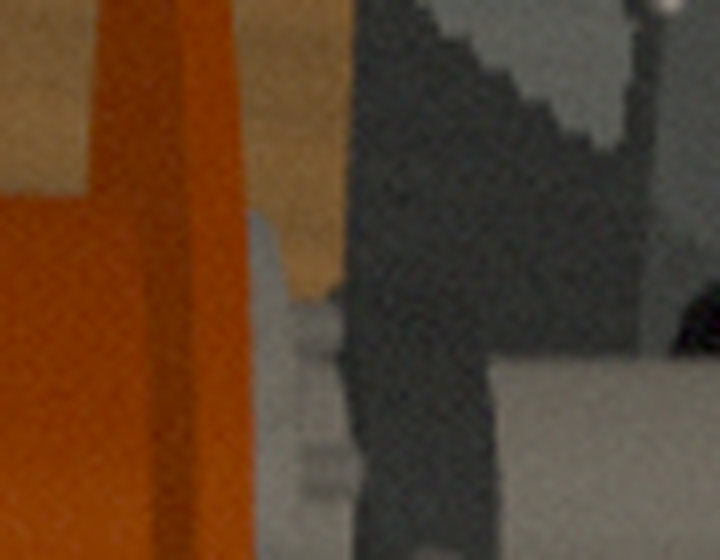

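>>> arm_command(rows=[0,0.3,0,0,0,0.6,0,0,0,0.9,0,0,0,1.2,0,0,0,1.5,0,0,0,1.5,0,0,0,1.5,0,0,0,1.5,0,0])

```text
clock: 24.85
tcp_pos: [0.499, 0.1588, 0.1748]
orientation: [[0.031, -0.044, 0.999], [-0.36, 0.932, 0.053], [-0.933, -0.361, 0.013]]
force: [0.1, 0.4, -1.7]
finger_gap: 0.0462
```

```bash
python3 f.py | tail -2
```

```text
ext F spindle-frame: along s -0.3 up 0.3 x side 0.1 tool F [-0.4  0.3  0.1] Torque [ 0.53  0.02 -0.01]
centre x_s mm 77.2 perp [0.8 0.1 0.2]
```

>>> arm_command(rows=[0,0.2,0,0,0,0.4,0,0,0,0.6,0,0,0,0.8,0,0,0,1,0,0,0,1,0,0,0,1,0,0,0,1,0,0])

```text
clock: 25.65
tcp_pos: [0.499, 0.1597, 0.1745]
orientation: [[0.031, -0.044, 0.999], [-0.36, 0.932, 0.053], [-0.933, -0.361, 0.013]]
force: [-1.4, -1.2, -0.3]
finger_gap: 0.046
```

```bash
cat > g.py <<'E'
from pre import *
v=[]
for i in range(3):
    manip.get_image("wrist");o=manip.get_obs();v.append((o["force"]-[0,0,-1.9]))
v=np.array(v);R=np.array(o["orientation"]);c=o["tcp_pos"]+R@[.0347,0,.001]
print("t",round(o["clock"],2),"F.s",np.round(v@s,1),"mean",round((v@s).mean(),2),"F",np.round(v.mean(0),1),"xs",round((c-tip)@s*1000+156,2),"gap",o["finger_gap"].round(4))
E
python3 g.py
```

```text
Traceback (most recent call last):
  File "g.py", line 6, in <module>
    print("t",round(o["clock"],2),"F.s",np.round(v@s,1),"mean",round((v@s).mean(),2),"F",np.round(v.mean(0),1),"xs",round((c-tip)@s*1000+156,2),"gap",o["finger_gap"].round(4))
                                                                                                                                                      ^^^^^^^^^^^^^^^^^^^^^
AttributeError: 'float' object has no attribute 'round'
```

```bash
sed -i 's/o\["finger_gap"\].round(4)/round(o["finger_gap"],4)/' g.py; python3 g.py
```

```text
t 25.95 F.s [0.9 2.1 2.2] mean 1.72 F [ 0.1 -1.3  1.5] xs 76.18 gap 0.0459
```

>>> arm_command(rows=[0,0.2,0,0,0,0.4,0,0,0,0.6,0,0,0,0.8,0,0,0,1,0,0,0,1,0,0,0,1,0,0,0,1,0,0])

```text
clock: 26.75
tcp_pos: [0.4989, 0.1606, 0.1741]
orientation: [[0.031, -0.044, 0.999], [-0.36, 0.932, 0.053], [-0.933, -0.361, 0.013]]
force: [-0.4, -3.3, 1.1]
finger_gap: 0.046
```

```bash
python3 g.py
```

```text
t 26.9 F.s [3.7 3.3 4.6] mean 3.87 F [-0.  -3.   3.1] xs 75.25 gap 0.0458
```

Contact felt: 1.7 N at 76.2 mm and 3.9 N at 75.3 mm, which fits 2.5 N/mm and a disc face at about 54 mm. About 0.6 mm more makes roughly 2 mm of give.

>>> arm_command(rows=[0,0.2,0,0,0,0.4,0,0,0,0.6,0,0,0,0.7,0,0,0,0.7,0,0,0,0.7,0,0,0,0.7,0,0,0,0.7,0,0])

```text
clock: 27.7
tcp_pos: [0.4989, 0.1612, 0.1739]
orientation: [[0.031, -0.044, 0.999], [-0.36, 0.932, 0.053], [-0.933, -0.361, 0.013]]
force: [0.1, -4.4, 3.7]
finger_gap: 0.0454
```

```bash
python3 g.py
```

```text
t 27.85 F.s [5.5 5.3 5.9] mean 5.56 F [ 0.  -4.1  4.9] xs 74.57 gap 0.0458
```

The disc is pressed about 2.2 mm (5.6 N). If I let go here, the sprung disc could flick the spool out, so I'll ease back to about 1.5 N of contact while still holding it, then release.

>>> arm_command(rows=[0,0,0,0,0,-0.2,0,0,0,-0.5,0,0,0,-0.8,0,0,0,-1.1,0,0,0,-1.4,0,0,0,-1.4,0,0,0,-1.4,0,0])

```text
clock: 28.65
tcp_pos: [0.499, 0.1601, 0.1743]
orientation: [[0.031, -0.044, 0.999], [-0.359, 0.932, 0.053], [-0.933, -0.361, 0.013]]
force: [0.4, -2.0, 0.8]
finger_gap: 0.0459
```

```bash
python3 g.py
```

```text
t 28.8 F.s [3.1 2.6 2.1] mean 2.6 F [-0.2 -2.1  2. ] xs 75.89 gap 0.0457
```

>>> arm_command(rows=[0,-0.2,0,0,0,-0.4,0,0,0,-0.4,0,0,0,-0.4,0,0,0,-0.4,0,0,0,-0.4,0,0,0,-0.4,0,0,0,-0.4,0,0], force=5)

```text
clock: 29.6
tcp_pos: [0.499, 0.1597, 0.1745]
orientation: [[0.031, -0.044, 0.999], [-0.36, 0.932, 0.053], [-0.933, -0.361, 0.013]]
force: [0.6, -0.7, -0.5]
finger_gap: 0.0464
```

```bash
python3 g.py
```

```text
t 29.75 F.s [1.8 1.8 1.8] mean 1.8 F [ 0.7 -1.3  1.7] xs 76.23 gap 0.0465
```

Now I'll release.

>>> arm_command(rows=[0,0,0,0,0,0,0,0,0,0,0,0,0,0,0,0,0,0,0,0,0,0,0,0,0,0,0,0,0,0,0,0], gripper=0.75)

```text
clock: 30.55
tcp_pos: [0.499, 0.1597, 0.1745]
orientation: [[0.031, -0.044, 0.999], [-0.36, 0.932, 0.053], [-0.933, -0.361, 0.013]]
force: [-0.0, 0.5, 0.2]
finger_gap: 0.0705
```

```bash
python3 g.py
python3 - <<'E'
from h import *
im=manip.get_image("wrist");cv2.imwrite("pics/w10.png",im["color"][:,:,::-1])
E
```

```text
t 30.7 F.s [ 0.6  0.1 -0.4] mean 0.09 F [-0.2  0.5  1.7] xs 76.28 gap 0.0706
```

View pics/w10.png

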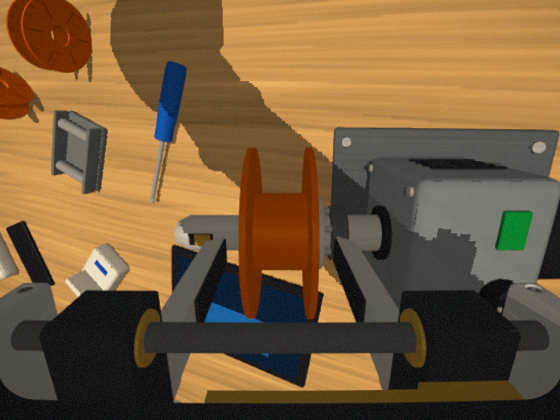

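Released: the spool stayed put between the open fingers (flanges at x≈250 and 311, centre about 281). Backing off along the tool axis.

>>> arm_command(rows=[-10,0,0,0,-30,0,0,0,-60,0,0,0,-95,0,0,0,-130,0,0,0,-155,0,0,0,-160,0,0,0,-160,0,0,0])

```text
clock: 31.55
tcp_pos: [0.494, 0.2178, 0.3245]
orientation: [[0.032, -0.045, 0.998], [-0.359, 0.932, 0.053], [-0.933, -0.36, 0.014]]
force: [0.4, -0.6, -0.3]
finger_gap: 0.0704
```

```bash
python3 go.py
python3 - <<'E'
from h import *
for n in("wrist","side","top"):
    im=manip.get_image(n);cv2.imwrite(f"pics/{n}11.png",im["color"][:,:,::-1])
k=lambda i,x,y,w,h,f:cv2.resize(i["color"][y:y+h,x:x+w,::-1],None,fx=f,fy=f,interpolation=cv2.INTER_CUBIC)
E
```

```text
t 31.55 tcp [0.494  0.2178 0.3245] F [ 0.4 -0.6 -0.3] gap 0.0704
x [ 0.032 -0.359 -0.933] y [-0.045  0.932 -0.36 ] tilt 21.11 y az 92.74 y elev -21.1 x.s deg 1.1
q [-0.335  0.263 -0.488  1.649  0.393  1.523  0.726]
```

View pics/wrist11.png

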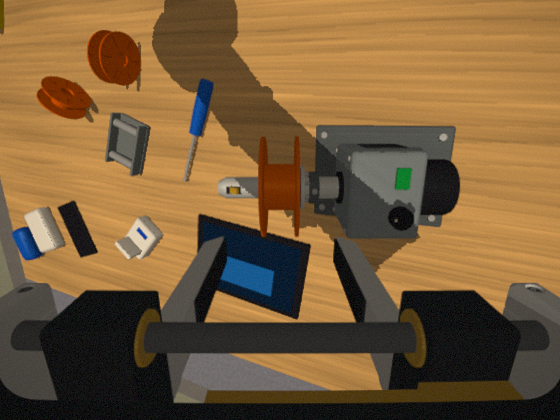

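View pics/side11.png

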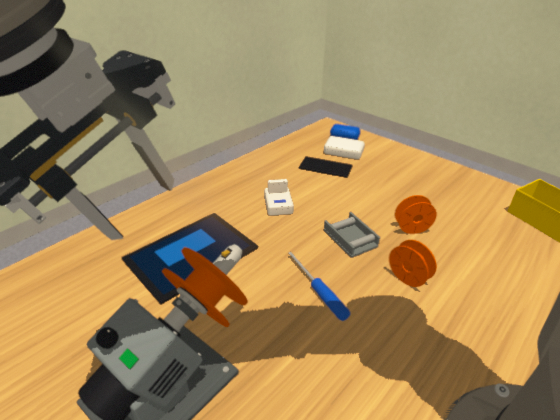

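View pics/top11.png

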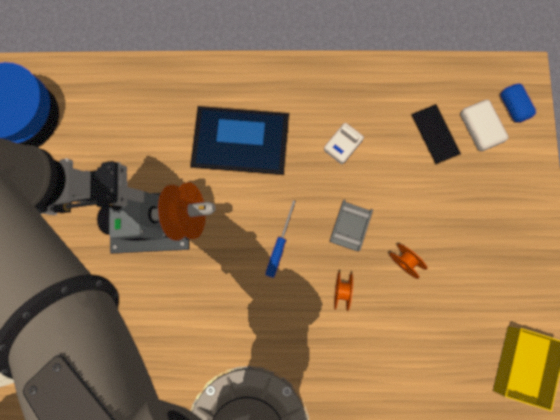

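Run:
```python
import cv2,numpy as np
w=cv2.imread("pics/wrist11.png");s=cv2.imread("pics/side11.png")
k=lambda i,x,y,W,h,f:cv2.resize(i[y:y+h,x:x+W],None,fx=f,fy=f,interpolation=cv2.INTER_CUBIC)
cv2.imwrite("pics/f1.png",k(w,205,130,150,110,5));cv2.imwrite("pics/f2.png",k(s,150,235,110,100,6))
```

```text
(no output)
```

View pics/f1.png

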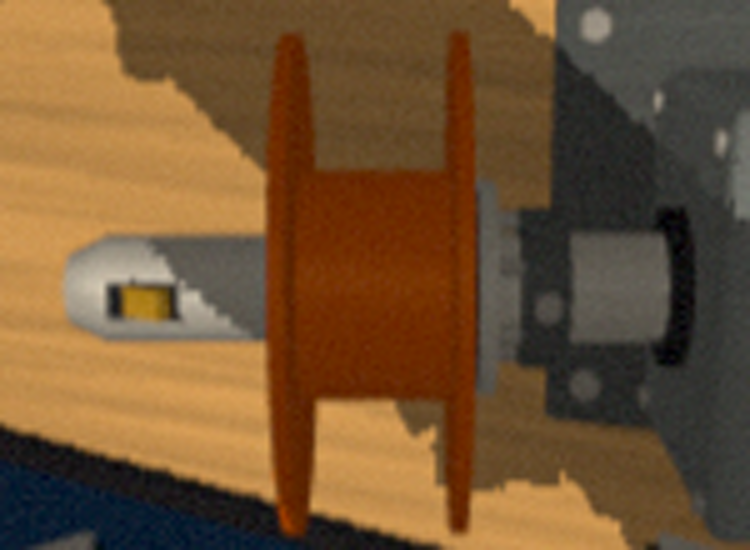

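View pics/f2.png

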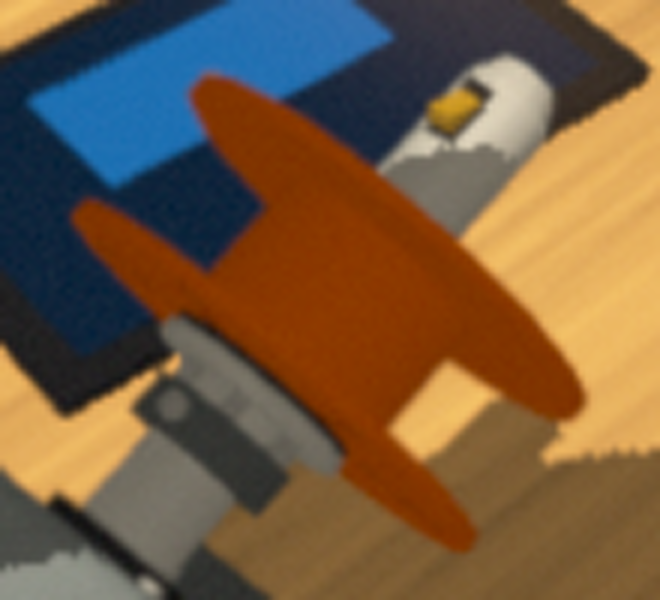

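Both close views show the inner flange flat against the disc and the brass catch up and clear, beyond the outer flange. The other things stand where they were and the gripper is clear, so I'm handing in.

```bash
python3 -c "
from station import manip
print(manip.close_job())"
```

```text
the job is handed in; nothing more can be done
None
```

The big orange spool is on the spindle, resting against the drive disc with the catch up in front of it, and I handed the job in at about 32 s.

- **Tilting:** The move rows can't tilt the tool. After lifting the spool from the cradle, I raised the arm past joint 6's limit until the tool leaned about 21°, which left the bore about 1° off the spindle in tilt.
- **Sliding on:** Going past the catch, the force readings stayed at about 2 N or less.
- **Pushing home:** I felt the disc at about 54 mm from the spindle's origin and pushed until the force along the spindle was about 5.6 N, roughly 2.2 mm of give. The total contact force read about 6.4 N.
- **Letting go:** I eased back to about 1.8 N while still holding the spool, so the spring would not flick it out, then opened the fingers. The final pressure on the disc is therefore less than at the 2 mm push.

**Last checks:** The close wrist and side views showed the flange flat against the disc and the catch up. No bystander looked moved by eye; I did not measure them. The gripper was clear, with force readings back to noise level.

**What disagreed:** My first estimate of the spindle's height was about 10 mm too high at the tip. I replaced it with a two-view measurement from the wrist camera before inserting. The side camera still differed from that by about 3 mm, but the spool slid on without resistance.

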